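# Wind a gear up to the index pointer with a fold-out crank

### The job

First pick up whatever is standing in the circle that the crank sweeps and set it upright on the bench clear of that circle. Then swing the folded crank handle fully out and wind the crank by it until the gear on the carriage is centred on the pointed index post (not the blank post), and fold the handle fully back down onto the crank arm. Do not knock over the oil filter, the grease pot or the small carton, and leave the pliers and the loose spanner where they lie.

Things in the scene. Friction and masses are not known exactly. Their poses are not given: they have to be found in the camera images.
- slide_base: Grey bench slide, fixed. Origin on the vertical crank axis at bench level; its y axis runs from the crank towards and along the carriage travel, x away from the robot at yaw 0. Gearbox under the crank 64 x 64 mm, 32 mm high with its screws, on a foot 70 mm wide in x; wide slide base 160 mm in x by 240 mm in y, 12 mm thick, from y = 90 to y = 330 mm; highest fixed part of the slide 34 mm, gear and clamp up to 70 mm.
- crank_axis (a point): Point on the vertical crank axis, 57 mm above the bench (height of the handle's folding pivot). The crank with its handle sweeps a circle of 92 mm radius about this axis, in which the steel arm lies 33 to 43 mm above the bench; anything standing with its centre less than 135 mm from the axis counts as in the way.
- crank (a joint): Turning angle of the crank, rad, growing clockwise seen from above, several turns possible. At 0 the arm points along +y of slide_base; at q it points along (sin q, cos q) in slide_base x, y. One turn moves the carriage 30 mm: clockwise (growing) drives it in +y, away from the crank, counter-clockwise towards the crank. Friction 0.15 N m (about 2 N at the handle); it stays where it is left, without backlash. Carriage travel is 60 mm either way from crank = 0.
- handle (a joint): Folding angle of the crank handle about a level pivot across the end of the crank arm, rad: 0 = folded, lying along the top of the arm with its free end towards the crank axis; 1.571 = swung fully out, standing upright (stop at either end). It swings in the vertical plane through the arm and has friction of 0.06 N m (about 1 N at the grip), so it stays where it is left.
- handle_pivot (a point): Folding pivot at the end of the crank arm, 80 mm from the crank axis and 57 mm above the bench. Pivot cheeks 23 mm wide, up to 66 mm above the bench.
- handle_grip (a point): Point on the centre line of the handle, 52 mm from the pivot. The grip is a black round sleeve 23 to 24 mm thick, from 18 to 75 mm from the pivot, that revolves freely on its own axis, so a hand holding the upright sleeve need not turn with the crank. The arm under the folded sleeve is 15 mm wide, narrower than the sleeve, so fingers can straddle both; free space beside it. The hub under the free end is 30 mm across and at most 45 mm high.
- gear_center (a point): Centre of the gear (88 mm across, 18 mm thick, bolted on the sliding carriage 96 x 86 mm), 47 mm above the bench. A dark line on the carriage's front edge marks the same place along the travel.
- index_pointer: Fixed steel post on the front edge of the slide base, 41 mm tall, with a sharp nose pointing at the carriage. Origin under the post at its foot, 12 mm above the bench; axes parallel to slide_base. The gear is centred when gear_center has y = 0 in this frame. Stands near one or the other end of the travel.
- blank_post: Fixed steel post of the same foot with a plain round head and no nose, 44 mm tall; not the mark to go to. Origin under the post, 12 mm above the bench.
- oil_filter_center (a point): Centre of the black upright oil filter, a cylinder 68 mm in diameter and 90 mm tall, loose, under 1 kg; z is its upright axis.
- grease_pot_center (a point): Centre of the upright grease pot, white with a green lid, 70 mm in diameter and 71 mm tall, loose, under 1 kg; z is its upright axis.
- small_carton_center (a point): Centre of the small closed brown carton, 51 mm along its x, 62 mm along its y, 52 mm tall, loose, under 0.3 kg; z is its upright axis.
- loose_pliers: Pliers lying flat, 57 x 178 x 12 mm, long along y; origin under the middle. Leave alone.
- loose_spanner: Spanner lying flat, 31 x 178 x 8 mm, long along y; origin under the middle. Leave alone.
Not all that is in view belongs to the job. Leave any red or yellow look-alike of the part that bears grease_pot_center alone.

How it is judged (in metres and radians):
On the way, in this order (a step that is already met when the one before it is completed fails the run):
1. all three standing things are clear of the crank's circle (centres more than 135 mm from its axis), upright (horizontal distance between each of oil_filter_center, grease_pot_center, small_carton_center and crank_axis above 0.135 m and angle between each of oil_filter_center, grease_pot_center, small_carton_center's own z axis and vertical below 0.15 rad), for 0.2 s.
2. the handle is swung out (at least 1.4 rad) (value of joint handle above 1.4 rad), for 0.2 s.
3. the gear is centred on the index pointer within 4 mm, with the handle still out (y of gear_center in the frame of index_pointer between -0.004 and 0.004 m and value of joint handle above 1.2 rad), for 0.2 s.
At the end, for the whole second after the job is handed in: Gear within 4 mm of the pointed post along the travel, crank still, handle within 0.15 rad of folded; oil filter, grease pot and small carton upright (0.15 rad) on the bench, centres over 135 mm from the crank axis (all of step 1 and y of gear_center in the frame of index_pointer between -0.004 and 0.004 m and value of joint handle below 0.15 rad and velocity of joint crank between -0.05 and 0.05 rad/s and height (world z) of oil_filter_center below 0.055 m and height (world z) of grease_pot_center below 0.0455 m and height (world z) of small_carton_center below 0.036 m); the robot touches nothing.
It fails at once if the crank is wound (carriage moved over 12 mm) while something still stands in its circle (distance of gear_center from where it was at the start of the episode above 0.012 m and horizontal distance between any of oil_filter_center, grease_pot_center, small_carton_center and crank_axis below 0.125 m).
It fails at once if the crank is wound with its handle folded (carriage away from its start by over 12 mm and over 8 mm off the pointer while the handle is below 0.8 rad) (distance of gear_center from where it was at the start of the episode above 0.012 m and not (y of gear_center in the frame of index_pointer between -0.008 and 0.008 m) and value of joint handle below 0.8 rad).
It fails at once if the oil filter, grease pot or small carton is tipped over (angle between any of oil_filter_center, grease_pot_center, small_carton_center's own z axis and vertical above 0.6 rad).
It fails at once if the pliers or the loose spanner are moved by more than 30 mm (distance of any of loose_pliers, loose_spanner from where it was at the start of the episode above 0.03 m).
It also fails if it takes over 72 s, if anything falls off the work surface, if the arm or the gripper's body presses on something with over 40 N, if the wrist force passes 120 N, or if a joint passes its speed limit or range.

### The arm

A 6-joint arm with a two-finger parallel gripper is mounted at the origin on a cart in front of the work surface, level with it; the furniture and walls round the work are solid. World frame = base frame: x ahead of the robot, y to its left, z up, the work surface at z = 0. Lengths are in m, angles in degrees, forces in N, time in s.
With the tool pointing down it reaches from about 0.35 to 0.875 m from the base axis. Payload 4.2 kg.
Tool frame: the origin (TCP) lies at the very end of the fingers, on their centre line; the grasp point (between the pads) lies 19 mm behind it; z points along the fingers, y is the direction in which the jaws open and shut (so a half turn about z gives the same grasp; the last joint's range is limited). The gripper opens to 87 mm and grips with 3 to 60 N. Pads are 19 mm wide; open, the fingers measure 117 mm over their backs; the gripper's body (75 mm by 190 mm) begins 51 mm behind the grasp point.
Start: joints at [83.514, 22.042, 0.453, 0, -68.411, -14.817], TCP at [0.227, 0.582, 0.223] pointing down, gripper open.
Joint ranges: [-179.83, 179.83], [-69.29, 118.12], [-61.27, 80.66], [-181.25, 117.63], [-171.15, -9.14], [-177.46, 177.46]. Speed limits (degrees/s): [159.86, 159.86, 180, 180, 180, 180].

### API

Orientations are given as a 3x3 rotation matrix whose columns are the frame's x, y, z axes.
In Python, from station import r, imaging gives the robot as it stands. The module is installed in compiled form; this text tells all that it offers.
- The arm moves only by the tool move_arm, never from a script. Its argument "motion" is one flat list of numbers, 7 for each row, row after row: the shift along the tool's x, y, z in units of 40 mm (1.0 is 40 mm), then the turn, a rotation vector about the tool's x, y, z in units of 5 degrees (1.0 is 5 degrees), then the gripper's target within -1 to 1 (shut at 1, half-way at 0, fully open at -1). In form: [dx, dy, dz, wx, wy, wz, gripper, dx, dy, dz, wx, wy, wz, gripper, ...]. A call has 1 to 20 rows; each row is the pose to reach, as a shift and turn from the pose measured when the call began, along the tool's axes at that moment; what a row does not reach only later rows make up. A row lasts 1/12 s, in which the tool goes at most 41.7 mm and 7.16 degrees, less where a joint would pass 70% of its speed; a pose out of reach is approached as far as the arm can. A call with a gripper value outside its range is refused whole. The fingers move at their own pace and stop on an object; the grip force is fixed at half the most. Time passes only in rows, so rows that repeat a pose let the fingers close. It gives the time, the measured TCP pose, the force and the opening at its end, in the units of the state.
- r.sense(): the state, without advancing time (a new reading comes with each control period).
- imaging.capture(name): name is "scene" or "top" or "wrist"; returns the picture (420x560x3 uint8, blue, green, red); there is no depth.
- imaging.camera_params(name): a dict with "intrinsics" (3x3 intrinsics, pixels), "world_from_camera" (4x4, takes a point from camera to world coordinates). Camera axes: x right, y down, z forward; pixel columns grow to the right and rows downward; lengths in m; the calibration is good to about 2 mm. A picture is of the moment at which its call begins: read the wrist's pose just before it. camera_params takes no time and is no camera call; for the wrist camera it gives the pose at the moment of the call.
- r.finish_job(): hands the job in, once; it reports no verdict.
The state is a dict: "time_s": time; "joints": joint angles; "joint_velocities": joint speeds; "effort": joint torques, N m; "tcp_pos": TCP position; "ee_rot": TCP orientation; "wrist_force": force on the tool from outside, world axes, zero at the start; "moment": the same for the moment, N m; "gripper_width": opening from 0.0 (shut) to 1.0 (fully open).
Only numpy, scipy, OpenCV 4.12 (cv2) and the standard library are available. Lean on these libraries where they do the work, as an engineer would, in place of code of your own. Each camera call takes 0.05 s, during which the arm holds its last target.

## Working session

There is one attempt and no reset: what is moved stays moved. The work goes in short steps, Python scripts to look and compute and a tool call to move; the robot and the scene stay as the last step left them, time stands still between calls to the robot, and variables do not carry over. Pictures are saved under pics/ and viewed, and the job is handed in when it is done.

Besides the shell and the picture viewer there is one more tool, called after ">>>" in YAML: its name, and indented under it one key for each argument. move_arm: Moves the arm, as the interface text tells. Its arguments: {"type":"object","properties":{"motion":{"type":"array","items":{"type":"number"}}},"required":["motion"]}

```bash
mkdir -p pics
python3 - <<'E'
from station import r, imaging
import cv2
s=r.sense();print({k:(v.tolist() if hasattr(v,'tolist') else v) for k,v in s.items()})
for n in ("scene","top","wrist"):
    p=imaging.camera_params(n);print(n,p["intrinsics"],p["world_from_camera"])
    cv2.imwrite(f"pics/{n}0.png",imaging.capture(n))
E
```

```text
{'time_s': 0.0, 'joints': [83.51426254831232, 22.048680492476702, 0.456192940692892, 0.017806439854762122, -68.38152700580882, -14.81578046288268], 'joint_velocities': [-0.03320383249525544, 0.031987606167940615, -0.01057102663993344, 0.07695879482491372, -0.0708005914069153, 0.03174550837879011], 'effort': [-0.010368712828494608, -37.745758295059204, 17.749249935150146, 3.847963660955429, -0.15062239486724138, -0.0034931184200104326], 'tcp_pos': [0.22713776645834347, 0.5824889268483721, 0.22254688314816365], 'ee_rot': [[0.9317231410762278, -0.3631692084069667, 0.0003383017951373942], [-0.3631693292185651, -0.9317230616349892, 0.0004180101189606175], [0.00016339518031301543, -0.00051233053705305, -0.9999998554097073]], 'wrist_force': [0.21067041525061378, -0.35635261379763966, -0.4942091303433915], 'moment': [0.06739357272508506, 0.022396408275164353, -0.028333622010688047], 'gripper_width': 1.0001314991362056}
scene [[384.89489466   0.         273.94980966]
 [  0.         384.89489466 211.50922762]
 [  0.           0.           1.        ]] [[ 0.67833716 -0.56888217  0.46500728  0.1
[... 264 characters left out ...]
    0.           1.        ]] [[-2.83864520e-02 -9.94050691e-01  1.05154333e-01  4.27933199e-01]
 [-9.99596410e-01  2.81124078e-02 -4.08767843e-03  2.43558958e-02]
 [ 1.10721807e-03 -1.05227929e-01 -9.94447513e-01  1.25181969e+00]
 [ 0.00000000e+00  0.00000000e+00  0.00000000e+00  1.00000000e+00]]
wrist [[360.77658405   0.         279.3359317 ]
 [  0.         360.77658405 205.96590859]
 [  0.           0.           1.        ]] [[-3.63476509e-01 -8.96575249e-01 -2.53056615e-01  2.97073886e-01]
 [-9.31603167e-01  3.49633146e-01  9.93589596e-02  5.55757449e-01]
 [-6.05803660e-04  2.71862992e-01 -9.62335777e-01  3.83824775e-01]
 [ 0.00000000e+00  0.00000000e+00  0.00000000e+00  1.00000000e+00]]
```

View pics/scene0.png

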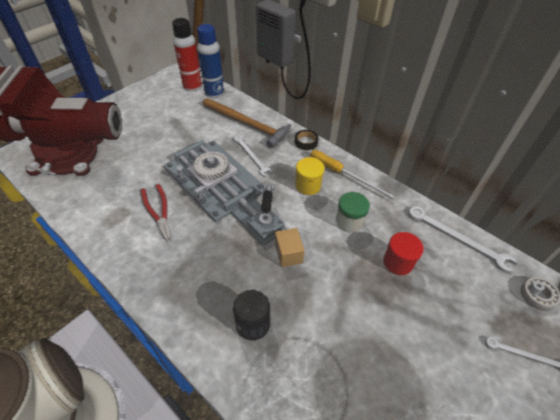

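View pics/top0.png

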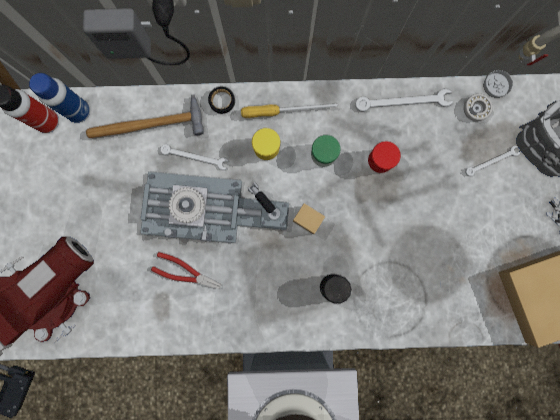

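View pics/wrist0.png

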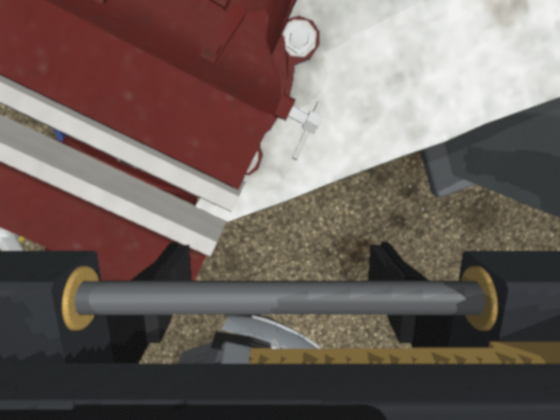

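```bash
cat > h.py <<'E'
import numpy as np, cv2
from station import r, imaging
def unproj(name,uv,z,P=None):
    P=P or imaging.camera_params(name);K=np.array(P["intrinsics"]);T=np.array(P["world_from_camera"])
    d=T[:3,:3]@np.linalg.solve(K,[uv[0],uv[1],1.]);o=T[:3,3]
    return o+d*(z-o[2])/d[2]
def proj(name,p,P=None):
    P=P or imaging.camera_params(name);K=np.array(P["intrinsics"]);T=np.array(P["world_from_camera"])
    c=T[:3,:3].T@(np.array(p)-T[:3,3]);q=K@c;return q[:2]/q[2]
def st():
    s=r.sense();print(round(s["time_s"],2),"tcp",np.round(s["tcp_pos"],4),"F",np.round(s["wrist_force"],1),"w",round(s["gripper_width"],3),"J",np.round(s["joints"],1));print(np.round(s["ee_rot"],3));return s
E
python3 - <<'E'
import cv2
a=cv2.imread('pics/top0.png');cv2.imwrite('pics/topc.png',cv2.resize(a[160:260,130:330],None,fx=4,fy=4,interpolation=cv2.INTER_CUBIC))
a=cv2.imread('pics/scene0.png');cv2.imwrite('pics/scenec.png',cv2.resize(a[130:280,150:330],None,fx=4,fy=4,interpolation=cv2.INTER_CUBIC))
E
```

```text
(no output)
```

View pics/topc.png

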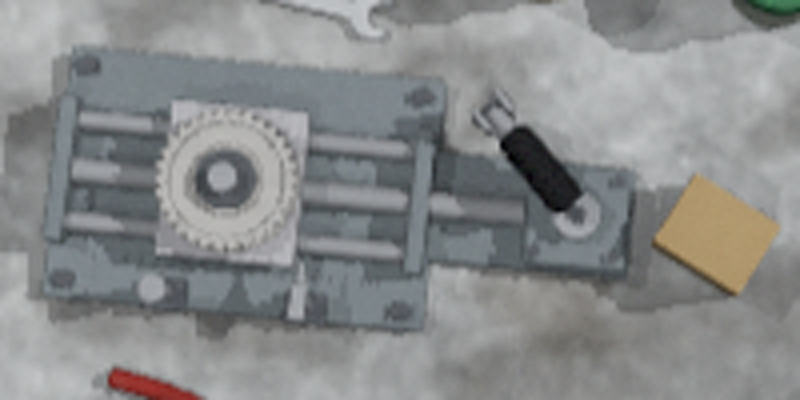

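View pics/scenec.png

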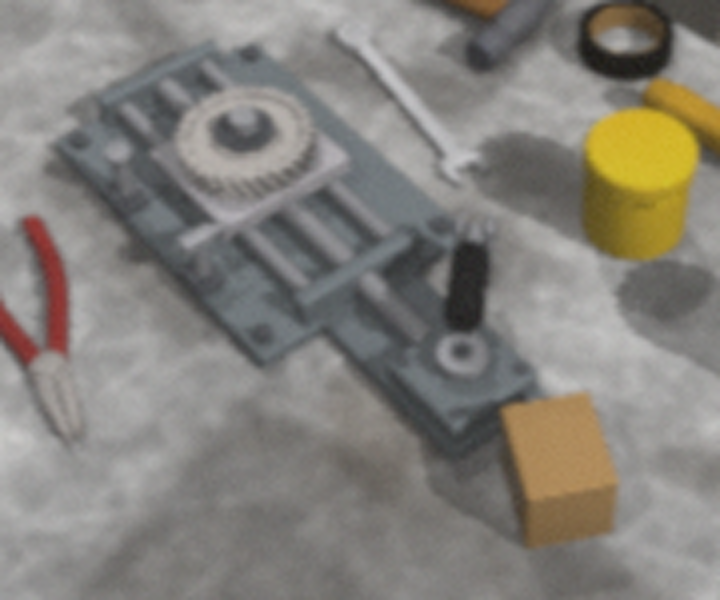

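Run:
```python
from h import *
f=lambda c:((c[0]+.5)/4-.5+130,(c[1]+.5)/4-.5+160)
for n,c,z in [("hub",(577,213),.045),("hubwasher",(577,216),.043),("gear",(222,177),.07),("gearrim",(228,178),.056),("pivot",(493,113),.06),("post foot",(297,318),.012),("post top",(300,270),.053),("blank top",(152,288),.056),
 ("carton a",(698,174),.052),("b",(779,232),.052),("c",(737,295),.012),("c",(737,291),.052),("d",(654,240),.052),
 ("base TL",(73,47),.012),("TR",(444,80),.012),("BR",(425,328),.012),("BL",(44,296),.012),("gearbox R top",(634,170),.02),("BR",(628,277),.01)]:
    print(n,np.round(unproj("top",f(c),z),4))
for n,c,z in [("green",(325,147),.071),("filter",(335,287),.09),("yellow",(266,141),.07),("red",(384,155),.07)]:
    print(n,np.round(unproj("top",c,z),4))
```

```text
hub [0.5387 0.031  0.045 ]
hubwasher [0.537 0.031 0.043]
gear [0.5641 0.2434 0.07  ]
gearrim [0.565  0.2423 0.056 ]
pivot [0.5998 0.0803 0.06  ]
post foot [0.4807 0.208  0.012 ]
post top [0.508  0.1998 0.053 ]
blank top [0.4994 0.2888 0.056 ]
carton a [ 0.5598 -0.0435  0.052 ]
b [ 0.523  -0.0915  0.052 ]
c [ 0.4873 -0.0676  0.012 ]
c [ 0.4878 -0.0647  0.052 ]
d [ 0.5202 -0.0154  0.052 ]
base TL [0.6565 0.3479 0.012 ]
TR [0.6286 0.1131 0.012 ]
BR [0.4722 0.1281 0.012 ]
BL [0.499  0.3661 0.012 ]
gearbox R top [ 0.567  -0.0053  0.02  ]
BR [5.006e-01 3.000e-04 1.000e-02]
green [ 0.6935 -0.0978  0.071 ]
filter [ 0.3578 -0.1064  0.09  ]
yellow [0.7126 0.0452 0.07  ]
red [ 0.6699 -0.2404  0.07  ]
```

```bash
cat >> h.py <<'E'
from scipy.spatial.transform import Rotation as Ro
def Rdown(yawy):  # tool z down, tool y at yaw (deg)
    a=np.radians(yawy);y=np.array([np.cos(a),np.sin(a),0]);z=np.array([0,0,-1.]);x=np.cross(y,z);return np.c_[x,y,z]
def plan(p,R=None,yawy=None):
    s=r.sense();R0=np.array(s["ee_rot"]);
    if yawy is not None:R=Rdown(yawy)
    if R is None:R=R0
    d=R0.T@(np.array(p)-np.array(s["tcp_pos"]))/.04
    w=np.degrees(Ro.from_matrix(R0.T@R).as_rotvec())/5
    print("plan",np.round(d,3),np.round(w,3));return d,w
E
python3 -c "
from h import *
st();plan((.523,-.054,.16),yawy=144)"
```

```text
0.15 tcp [0.2271 0.5825 0.2225] F [ 0.9 -0.4 -0.1] w 1.002 J [ 83.5  22.1   0.5   0.  -68.4 -14.8]
[[ 0.932 -0.363  0.   ]
 [-0.363 -0.932  0.   ]
 [ 0.    -0.    -1.   ]]
plan [12.671 12.139  1.559] [-4.000e-03  3.000e-03  2.094e+01]
```

>>> move_arm:
  motion: [0,0,-3,0,0,0,-1,0,0,-3,0,0,0,-1,0,0,-3,0,0,0,-1,2,2,-3,0,0,1.5,-1,12.67,12.14,-3,0,0,21,-1,12.67,12.14,-3,0,0,21,-1,12.67,12.14,-3,0,0,21,-1,12.67,12.14,-3,0,0,21,-1,12.67,12.14,-3,0,0,21,-1,12.67,12.14,-3,0,0,21,-1,12.67,12.14,-3,0,0,21,-1,12.67,12.14,-3,0,0,21,-1,12.67,12.14,-3,0,0,21,-1,12.67,12.14,-3,0,0,21,-1,12.67,12.14,-3,0,0,21,-1,12.67,12.14,-3,0,0,21,-1]

```text
time_s: 1.48
tcp_pos: [0.4549, 0.089, 0.342]
ee_rot: [[-0.419, -0.908, -0.001], [-0.908, 0.419, 0.0], [0.0, 0.001, -1.0]]
wrist_force: [0.5, 1.7, -2.1]
gripper_width: 0.999
```

Run:
```python
from h import *
st();P=imaging.camera_params("wrist");cv2.imwrite("pics/w1.png",imaging.capture("wrist"));np.save("w1.npy",P["world_from_camera"])
plan((.523,-.054,.10),yawy=144)
```

```text
1.48 tcp [0.4549 0.089  0.342 ] F [ 0.5  1.7 -2.1] w 0.999 J [ 31.2   2.1  -8.4  -0.  -79.6 -55.9]
[[-0.419 -0.908 -0.001]
 [-0.908  0.419  0.   ]
 [ 0.     0.001 -1.   ]]
plan [ 2.378 -2.973  6.052] [-2.000e-03 -3.800e-02  2.118e+00]
```

View pics/w1.png

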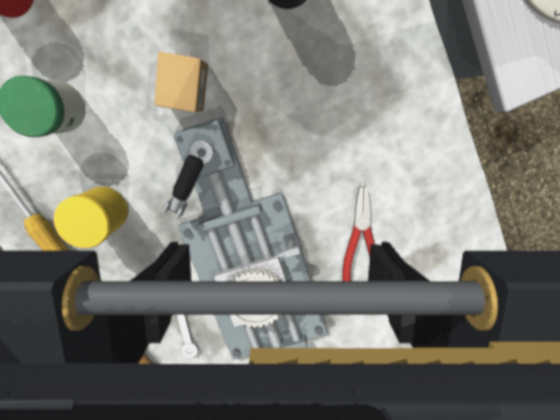

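Run:
```python
from h import *
P=imaging.camera_params("wrist")
im=cv2.imread("pics/w1.png");cv2.imwrite("pics/w1c.png",cv2.resize(im[30:230,130:330],None,fx=3,fy=3,interpolation=cv2.INTER_CUBIC))
```

```text
(no output)
```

View pics/w1c.png

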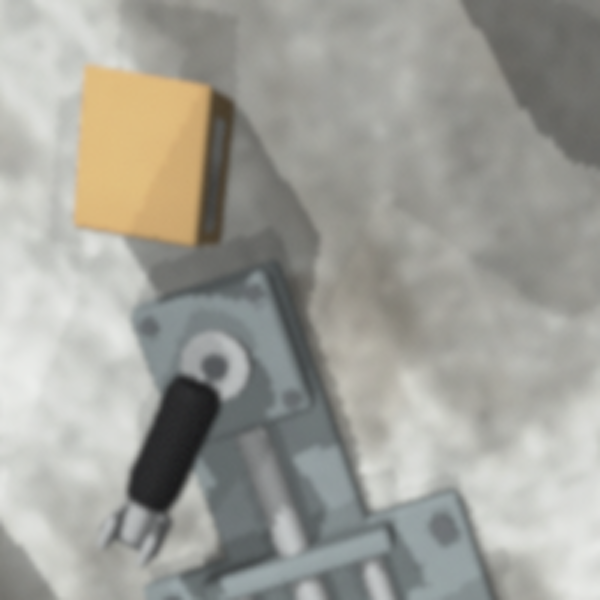

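Run:
```python
from h import *
P=imaging.camera_params("wrist");P["world_from_camera"]=np.load("w1.npy")
f=lambda c:((c[0]+.5)/3-.5+130,(c[1]+.5)/3-.5+30)
q=[unproj("wrist",f(c),.052,P) for c in [(84,66),(212,88),(198,246),(75,225)]]
print(np.round(q,4),np.mean(q,0));
for i in range(4):
    d=q[(i+1)%4]-q[i];print(np.hypot(*d[:2]),np.degrees(np.arctan2(d[1],d[0])))
print("hub",unproj("wrist",f((215,366)),.045,P),"pivot",unproj("wrist",f((137,528)),.057,P),"gripfree",unproj("wrist",f((203,388)),.06,P))
```

```text
[[ 0.5275 -0.0902  0.052 ]
 [ 0.4864 -0.0625  0.052 ]
 [ 0.5196 -0.0124  0.052 ]
 [ 0.5605 -0.0403  0.052 ]] [ 0.52347822 -0.05136576  0.052     ]
0.049598771201285134 146.06470293640172
0.06009090322048713 56.46769538848896
0.04948381873073156 -34.24220316432176
0.05982677882492914 -123.4197526313986
hub [0.53782732 0.03322254 0.045     ] pivot [0.59778427 0.07999899 0.057     ] gripfree [0.54284544 0.0387368  0.06      ]
```

```bash
python3 -c "
from h import *
plan((.523,-.052,.10),yawy=146);plan((.523,-.052,.014),yawy=146)"
```

```text
plan [ 2.333 -2.952  6.051] [-1.000e-03 -3.800e-02  1.718e+00]
plan [ 2.326 -2.952  8.201] [-1.000e-03 -3.800e-02  1.718e+00]
```

>>> move_arm:
  motion: [2.33,-2.95,2,0,-0.04,1.72,-1,2.33,-2.95,2,0,-0.04,1.72,-1,2.33,-2.95,3.5,0,-0.04,1.72,-1,2.33,-2.95,4.5,0,-0.04,1.72,-1,2.33,-2.95,6.05,0,-0.04,1.72,-1,2.33,-2.95,6.05,0,-0.04,1.72,-1,2.33,-2.95,6.05,0,-0.04,1.72,-1,2.33,-2.95,6.8,0,-0.04,1.72,-1,2.33,-2.95,7.5,0,-0.04,1.72,-1,2.33,-2.95,8.2,0,-0.04,1.72,-1,2.33,-2.95,8.2,0,-0.04,1.72,-1,2.33,-2.95,8.2,0,-0.04,1.72,-1]

```text
time_s: 2.53
tcp_pos: [0.5216, -0.0524, 0.0128]
ee_rot: [[-0.559, -0.829, -0.004], [-0.829, 0.559, -0.001], [0.003, 0.003, -1.0]]
wrist_force: [0.7, -0.6, -1.4]
gripper_width: 1.0
```

Run:
```python
from h import *
st();cv2.imwrite("pics/s2.png",imaging.capture("scene"))
```

```text
2.53 tcp [ 0.5216 -0.0524  0.0128] F [ 0.7 -0.6 -1.4] w 1.0 J [ 12.   27.1 -27.7   0.  -35.5 -46. ]
[[-0.559 -0.829 -0.004]
 [-0.829  0.559 -0.001]
 [ 0.003  0.003 -1.   ]]
```

View pics/s2.png

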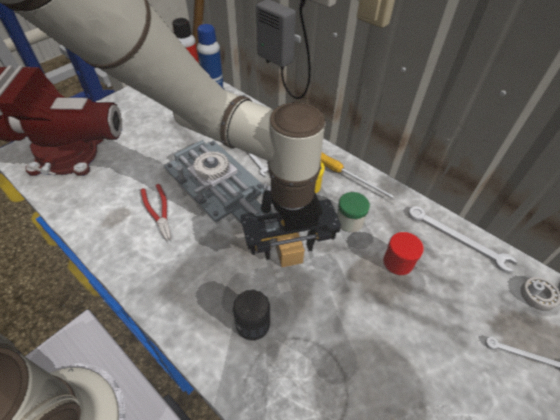

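>>> move_arm:
  motion: [0,0,0,0,0,0,1,0,0,0,0,0,0,1,0,0,0,0,0,0,1,0,0,0,0,0,0,1,0,0,0,0,0,0,1,0,0,0,0,0,0,1,0,0,0,0,0,0,1,0,0,-0.5,0,0,0,1,0,0,-1,0,0,0,1,0,0,-1.6,0,0,0,1,0,0,-1.6,0,0,0,1]

```text
time_s: 3.5
tcp_pos: [0.5262, -0.0518, 0.0825]
ee_rot: [[-0.558, -0.83, 0.008], [-0.83, 0.558, 0.0], [-0.005, -0.007, -1.0]]
wrist_force: [0.2, 0.4, -3.2]
gripper_width: 0.573
```

Run:
```python
from h import *
s=st();plan((.48,-.25,.08),yawy=146);plan((.48,-.25,.013),yawy=146)
cv2.imwrite("pics/s3.png",imaging.capture("scene"))
```

```text
3.5 tcp [ 0.5262 -0.0518  0.0825] F [ 0.2  0.4 -3.2] w 0.573 J [ 12.   21.1 -24.    0.1 -44.4 -46. ]
[[-0.558 -0.83   0.008]
 [-0.83   0.558  0.   ]
 [-0.005 -0.007 -1.   ]]
plan [ 4.758 -1.804  0.052] [-0.078  0.057  0.019]
plan [ 4.766 -1.793  1.727] [-0.078  0.057  0.019]
```

View pics/s3.png

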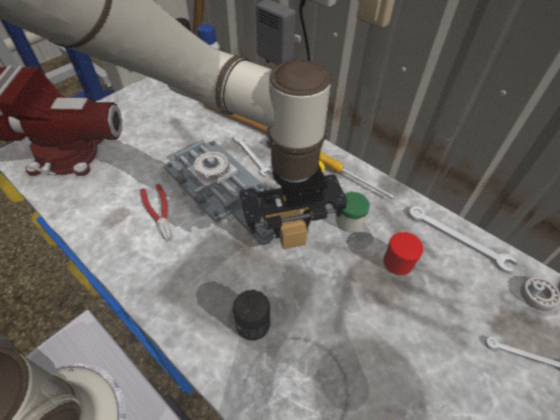

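>>> move_arm:
  motion: [2,-0.8,0,0,0,0,1,3,-1.2,0,0,0,0,1,3.9,-1.5,0,0,0,0,1,4.76,-1.8,0,-0.08,0.06,0,1,4.76,-1.8,0.05,-0.08,0.06,0,1,4.76,-1.8,0.05,-0.08,0.06,0,1,4.76,-1.8,0.05,-0.08,0.06,0,1,4.76,-1.8,0.6,-0.08,0.06,0,1,4.76,-1.8,1.1,-0.08,0.06,0,1,4.76,-1.8,1.5,-0.08,0.06,0,1,4.76,-1.8,1.68,-0.08,0.06,0,1,4.76,-1.8,1.72,-0.08,0.06,0,1,4.76,-1.8,1.72,-0.08,0.06,0,1]

```text
time_s: 4.63
tcp_pos: [0.477, -0.2484, 0.0124]
ee_rot: [[-0.556, -0.831, -0.008], [-0.831, 0.556, 0.001], [0.004, 0.007, -1.0]]
wrist_force: [-5.9, 2.0, 12.7]
gripper_width: 0.57
```

Run:
```python
from h import *
s=st()
cv2.imwrite("pics/s4.png",imaging.capture("scene"))
```

```text
4.63 tcp [ 0.477  -0.2484  0.0124] F [-5.9  2.  12.7] w 0.57 J [-10.2  28.1 -25.6   0.1 -36.7 -23.7]
[[-0.556 -0.831 -0.008]
 [-0.831  0.556  0.001]
 [ 0.004  0.007 -1.   ]]
```

View pics/s4.png

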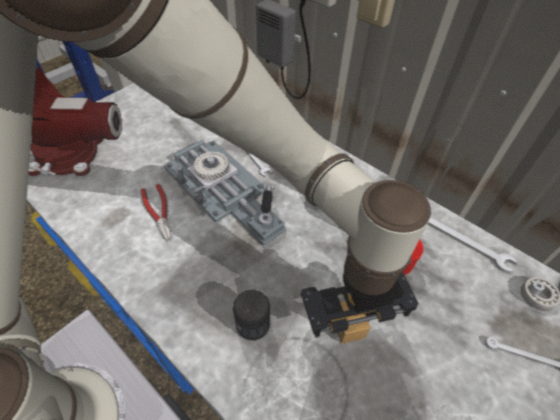

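>>> move_arm:
  motion: [0,0,0,0,0,0,-1,0,0,0,0,0,0,-1,0,0,0,0,0,0,-1,0,0,0,0,0,0,-1,0,0,0,0,0,0,-1,0,0,0,0,0,0,-1,0,0,-1,0,0,0,-1,0,0,-2,0,0,0,-1,0,0,-3,0,0,0,-1,0,0,-4,0,0,0,-1,0,0,-4.5,0,0,0,-1]

```text
time_s: 5.6
tcp_pos: [0.4804, -0.2495, 0.1979]
ee_rot: [[-0.556, -0.831, -0.0], [-0.831, 0.556, -0.002], [0.002, -0.001, -1.0]]
wrist_force: [1.7, -0.1, -1.9]
gripper_width: 0.994
```

Run:
```python
from h import *
s=st()
# view pose: want camera above slide front; tool x axis for yaw 128.7
R=Rdown(128.7);print(R)
plan((.60,.10,.23),yawy=128.7)
cv2.imwrite("pics/t5.png",imaging.capture("top"))
```

```text
5.6 tcp [ 0.4804 -0.2495  0.1979] F [ 1.7 -0.1 -1.9] w 0.994 J [-10.2  15.  -13.6   0.2 -61.3 -23.7]
[[-0.556 -0.831 -0.   ]
 [-0.831  0.556 -0.002]
 [ 0.002 -0.001 -1.   ]]
[[-0.78043041 -0.62524266  0.        ]
 [-0.62524266  0.78043041  0.        ]
 [-0.          0.         -1.        ]]
plan [-8.922  2.371 -0.824] [-0.017 -0.021  3.505]
```

View pics/t5.png

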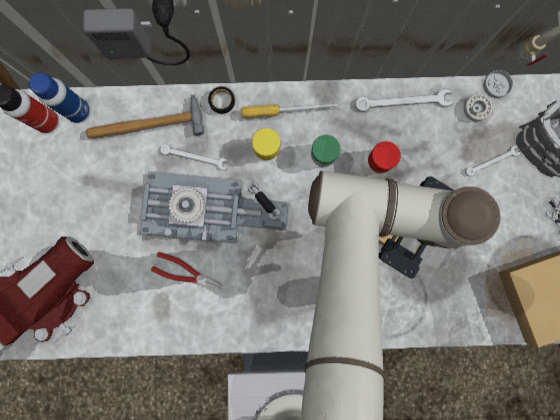

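Run:
```python
from h import *
plan((.53,.20,.27),yawy=128.7)
```

```text
plan [-10.021   5.241  -1.779] [-7.50e-02  2.00e-03  3.51e+00]
```

>>> move_arm:
  motion: [-10,5.24,-1.78,0,0,3.5,-1,-10,5.24,-1.78,0,0,3.5,-1,-10,5.24,-1.78,0,0,3.5,-1,-10,5.24,-1.78,0,0,3.5,-1,-10,5.24,-1.78,0,0,3.5,-1,-10,5.24,-1.78,0,0,3.5,-1,-10,5.24,-1.78,0,0,3.5,-1,-10,5.24,-1.78,0,0,3.5,-1,-10,5.24,-1.78,0,0,3.5,-1,-10,5.24,-1.78,0,0,3.5,-1,-10,5.24,-1.78,0,0,3.5,-1,-10,5.24,-1.78,0,0,3.5,-1,-10,5.24,-1.78,0,0,3.5,-1,-10,5.24,-1.78,0,0,3.5,-1,-10,5.24,-1.78,0,0,3.5,-1]

```text
time_s: 6.9
tcp_pos: [0.529, 0.198, 0.2692]
ee_rot: [[-0.781, -0.625, 0.003], [-0.625, 0.781, -0.005], [0.001, -0.006, -1.0]]
wrist_force: [-0.3, 0.0, -1.7]
gripper_width: 0.998
```

Run:
```python
from h import *
st();P=imaging.camera_params("wrist");im=imaging.capture("wrist");np.save("w6.npy",P["world_from_camera"])
cv2.imwrite("pics/w6.png",im);cv2.imwrite("pics/w6c.png",cv2.resize(im[:250],None,fx=1.4,fy=1.4,interpolation=cv2.INTER_CUBIC))
```

```text
6.9 tcp [0.529  0.198  0.2692] F [-0.3  0.  -1.7] w 0.998 J [ 37.1  14.4  -3.9   0.4 -71.7 -88.6]
[[-0.781 -0.625  0.003]
 [-0.625  0.781 -0.005]
 [ 0.001 -0.006 -1.   ]]
```

View pics/w6c.png

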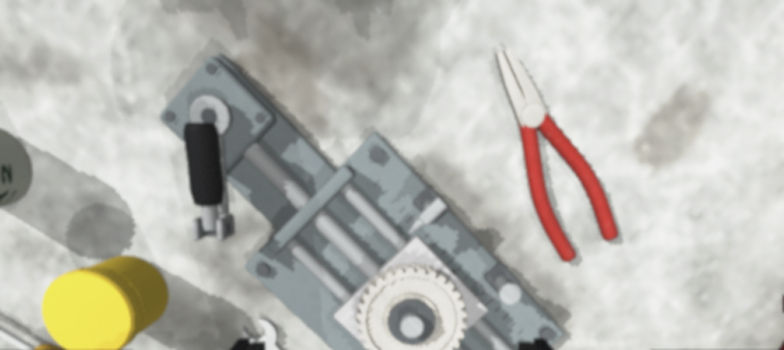

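Run:
```python
from h import *
im=cv2.imread("pics/w6.png");cv2.imwrite("pics/w6d.png",cv2.resize(im[85:245,235:405],None,fx=3.6,fy=3.6,interpolation=cv2.INTER_CUBIC))
cv2.imwrite("pics/w6e.png",cv2.resize(im[30:190,100:270],None,fx=3.6,fy=3.6,interpolation=cv2.INTER_CUBIC))
```

```text
(no output)
```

View pics/w6d.png

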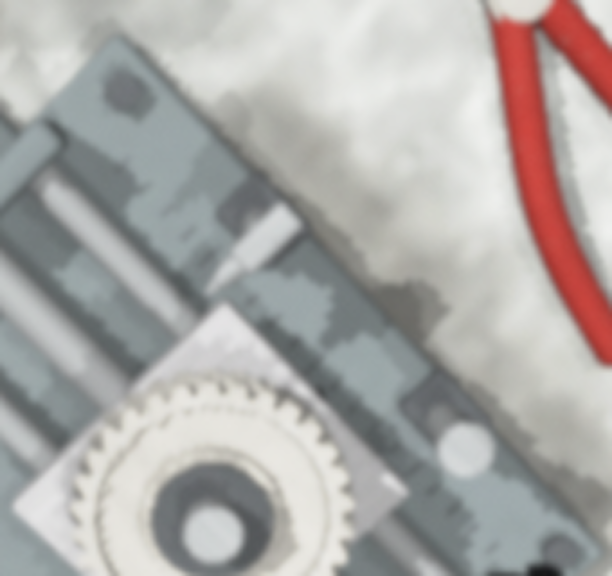

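View pics/w6e.png

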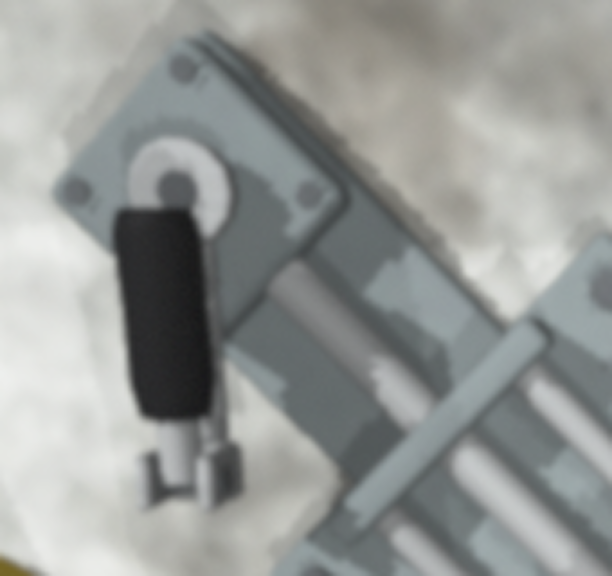

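Run:
```python
from h import *
P=imaging.camera_params("wrist");P["world_from_camera"]=np.load("w6.npy")
fd=lambda c:((c[0]+.5)/3.6-.5+235,(c[1]+.5)/3.6-.5+85)
fe=lambda c:((c[0]+.5)/3.6-.5+100,(c[1]+.5)/3.6-.5+30)
U=lambda c,z:unproj("wrist",c,z,P)
# frame from base top view
A=np.array([.539,.032]);yd=np.array([.115,.993]);yd/=np.linalg.norm(yd);xd=np.array([yd[1],-yd[0]])
sl=lambda p:np.round([(p[:2]-A)@xd,(p[:2]-A)@yd],4)
for n,c,z in [("nosetip",fd((210,288)),.048),("post top back",fd((285,220)),.05),("gear ring",fd((211,502)),.056),("boltop",fd((212,533)),.07),("blank",fd((467,448)),.056),("carr corner front near",fd((226,306)),.036),("carr front far",fd((405,490)),.036),("base front-near",fd((120,37)),.012),("base front-far",fd((605,545)),.012),
 ("hub",fe((178,192)),.045),("pivot",fe((187,480)),.057),("sleeve free L",fe((118,213)),.057),("free R",fe((196,213)),.057),("sleeve pivot L",fe((143,415)),.057),("pivot R",fe((213,412)),.057)]:
    p=U(c,z);print(n,np.round(p,4),sl(p))
```

```text
nosetip [0.5116 0.2009 0.048 ] [-0.0466  0.1646]
post top back [0.4824 0.2051 0.05  ] [-0.0761  0.1654]
gear ring [0.5612 0.2415 0.056 ] [-0.002   0.2107]
boltop [0.5651 0.2445 0.07  ] [0.0015 0.2141]
blank [0.5    0.2906 0.056 ] [-0.0685  0.2523]
carr corner front near [0.5141 0.2098 0.036 ] [-0.0452  0.1737]
carr front far [0.5242 0.2919 0.036 ] [-0.0446  0.2565]
base front-near [0.4725 0.1346 0.012 ] [-0.0779  0.0942]
base front-far [0.4994 0.3668 0.012 ] [-0.0779  0.328 ]
hub [0.5387 0.0346 0.045 ] [-0.0006  0.0026]
pivot [0.6015 0.0837 0.057 ] [0.0561 0.0585]
sleeve free L [0.5515 0.0284 0.057 ] [ 0.0128 -0.0021]
free R [0.5381 0.0451 0.057 ] [-0.0024  0.013 ]
sleeve pivot L [0.5937 0.0636 0.057 ] [0.0507 0.0377]
pivot R [0.5804 0.0788 0.057 ] [0.0358 0.0512]
```

Run:
```python
from h import *
plan((.562,.051,.12),yawy=129);plan((.562,.051,.040),yawy=129)
```

```text
plan [ 1.649 -3.353  3.758] [-0.072 -0.003 -0.068]
plan [ 1.649 -3.341  5.758] [-0.072 -0.003 -0.068]
```

>>> move_arm:
  motion: [1.65,-3.35,2,-0.07,0,-0.07,0,1.65,-3.35,2,-0.07,0,-0.07,0,1.65,-3.35,2.5,-0.07,0,-0.07,0,1.65,-3.35,3.7,-0.07,0,-0.07,0,1.65,-3.35,3.7,-0.07,0,-0.07,0,1.65,-3.35,4,-0.07,0,-0.07,0,1.65,-3.35,4.5,-0.07,0,-0.07,0,1.65,-3.34,5,-0.07,0,-0.07,0,1.65,-3.34,5.4,-0.07,0,-0.07,0,1.65,-3.34,5.7,-0.07,0,-0.07,0,1.65,-3.34,5.7,-0.07,0,-0.07,0]

```text
time_s: 7.87
tcp_pos: [0.5595, 0.0487, 0.0397]
ee_rot: [[-0.779, -0.627, -0.006], [-0.627, 0.779, -0.002], [0.006, 0.002, -1.0]]
wrist_force: [-0.0, -0.3, -2.2]
gripper_width: 0.502
```

Run:
```python
from h import *
st();P=imaging.camera_params("wrist");im=imaging.capture("wrist");
a=imaging.capture("scene");b=cv2.resize(a[130:280,150:330],None,fx=3,fy=3,interpolation=cv2.INTER_CUBIC)
cv2.imwrite("pics/w7.png",im);cv2.imwrite("pics/s7.png",b)
```

```text
7.87 tcp [0.5595 0.0487 0.0397] F [-0.  -0.3 -2.2] w 0.502 J [ 21.5  27.5 -21.   -0.  -41.9 -72.6]
[[-0.779 -0.627 -0.006]
 [-0.627  0.779 -0.002]
 [ 0.006  0.002 -1.   ]]
```

View pics/w7.png

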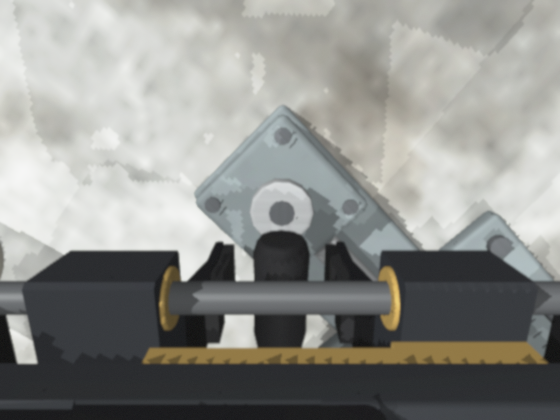

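View pics/s7.png

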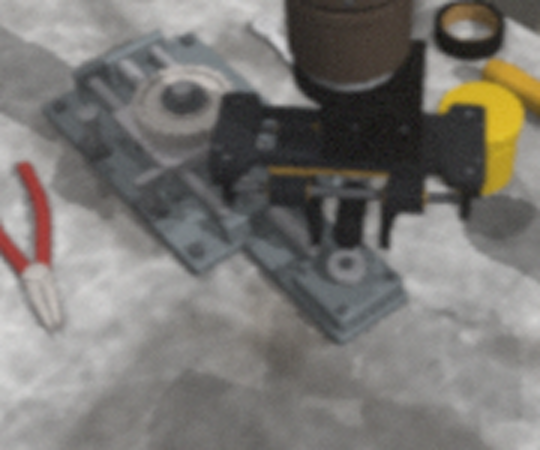

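>>> move_arm:
  motion: [0,0,0,0,0,0,1,0,0,0,0,0,0,1,0,0,0,0,0,0,1,0,0,0,0,0,0,1,0,0,0,0,0,0,1,0,0,0,0,0,0,1,-0.02,0,-0.12,0,0,0,1,-0.02,0,-0.235,0,0,0,1,-0.05,0,-0.35,0,0,0,1,-0.08,0,-0.46,0,0,0,1,-0.13,0,-0.57,0,0,0,1,-0.18,0,-0.675,0,0,0,1,-0.18,0,-0.675,0,0,0,1]

```text
time_s: 9.05
tcp_pos: [0.5678, 0.0549, 0.0699]
ee_rot: [[-0.778, -0.629, -0.0], [-0.629, 0.778, -0.0], [0.0, -0.0, -1.0]]
wrist_force: [0.8, 4.1, -8.8]
gripper_width: 0.269
```

Run:
```python
from h import *
st();im=imaging.capture("wrist");
a=imaging.capture("scene");b=cv2.resize(a[130:280,150:330],None,fx=3,fy=3,interpolation=cv2.INTER_CUBIC)
cv2.imwrite("pics/w8.png",im);cv2.imwrite("pics/s8.png",b)
```

```text
9.05 tcp [0.5678 0.0549 0.0699] F [ 0.8  4.1 -8.8] w 0.269 J [ 21.8  25.7 -18.4   0.  -45.9 -72.9]
[[-0.778 -0.629 -0.   ]
 [-0.629  0.778 -0.   ]
 [ 0.    -0.    -1.   ]]
```

View pics/w8.png

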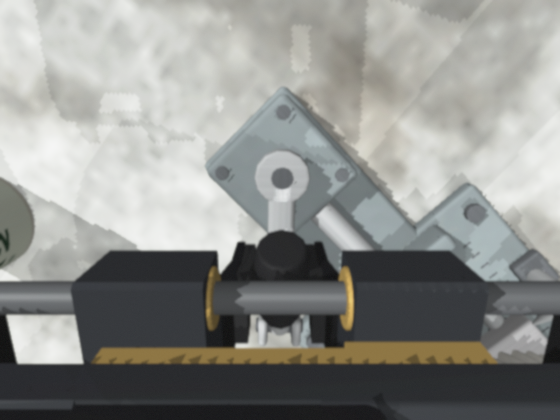

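View pics/s8.png

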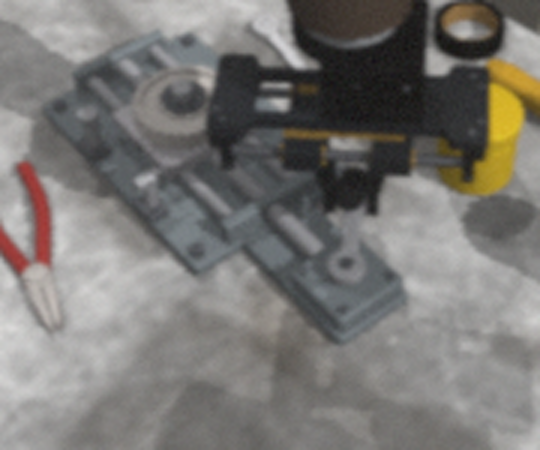

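>>> move_arm:
  motion: [-0.06,0,-0.08,0,0,0,1,-0.13,0,-0.155,0,0,0,1,-0.22,0,-0.23,0,0,0,1,-0.31,0,-0.305,0,0,0,1,-0.41,0,-0.365,0,0,0,1,-0.52,0,-0.42,0,0,0,1,-0.63,0,-0.465,0,0,0,1,-0.74,0,-0.505,0,0,0,1,-0.85,0,-0.53,0,0,0,1,-0.97,0,-0.545,0,0,0,1,-1.09,0,-0.55,0,0,0,1,-1.2,0,-0.55,0,0,0,1,-1.2,0,-0.55,0,0,0,1,-1.2,0,-0.55,0,0,0,1]

```text
time_s: 10.32
tcp_pos: [0.6043, 0.0839, 0.0937]
ee_rot: [[-0.777, -0.629, -0.002], [-0.629, 0.777, -0.002], [0.003, -0.001, -1.0]]
wrist_force: [-5.2, -2.6, 0.9]
gripper_width: 0.265
```

Run:
```python
from h import *
s=st();p=s["tcp_pos"];A=np.array([.539,.0325]);d=p[:2]-A;print("r",np.hypot(*d),np.degrees(np.arctan2(d[1],d[0])))
im=imaging.capture("wrist");
a=imaging.capture("scene");b=cv2.resize(a[130:280,150:330],None,fx=3,fy=3,interpolation=cv2.INTER_CUBIC)
cv2.imwrite("pics/w9.png",im);cv2.imwrite("pics/s9.png",b)
```

```text
10.32 tcp [0.6043 0.0839 0.0937] F [-5.2 -2.6  0.9] w 0.265 J [ 23.1  27.3 -11.2   0.1 -51.6 -74.2]
[[-0.777 -0.629 -0.002]
 [-0.629  0.777 -0.002]
 [ 0.003 -0.001 -1.   ]]
r 0.08307282081340459 38.18919205001581
```

View pics/w9.png

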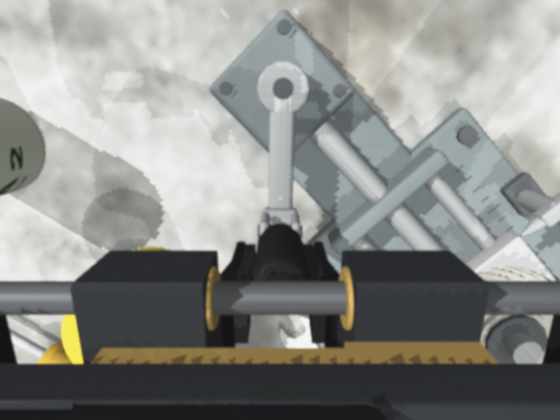

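View pics/s9.png

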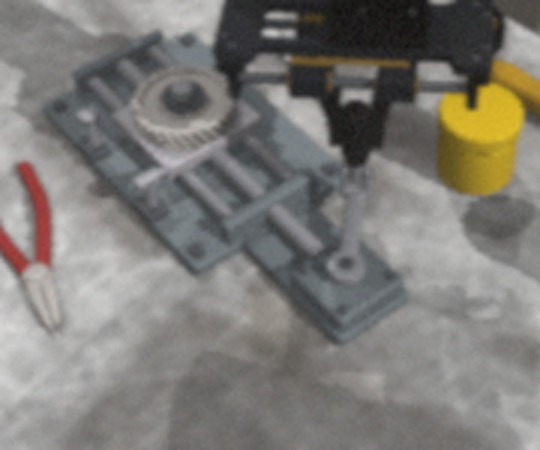

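```bash
cat >> h.py <<'E'
A=np.array([.539,.0325])
def wind(phis,rad,turns,z,A=A):
    s=r.sense();R0=np.array(s["ee_rot"]);p0=np.array(s["tcp_pos"]);out=[]
    for f,t in zip(phis,turns):
        a=np.radians(f);p=np.array([*(A+rad*np.array([np.cos(a),np.sin(a)])),z])
        d=R0.T@(p-p0)/.04;out+=[*np.round(d,2),0,0,round(-t/5,2),1]
    print([float(x) if x%1 else int(x) for x in out])
E
python3 - <<'E'
from h import *
ph=[38.2+12*i for i in range(1,19)];ph+=[ph[-1]]*2
wind([44]+ph[:-1],.082,[0]*20,.0935)
E
```

```text
[0.03, 0.21, 0.01, 0, 0, 0, 1, 0.07, 0.43, 0.01, 0, 0, 0, 1, 0.19, 0.84, 0.01, 0, 0, 0, 1, 0.4, 1.21, 0.01, 0, 0, 0, 1, 0.68, 1.53, 0.01, 0, 0, 0, 1, 1.03, 1.79, 0.01, 0, 0, 0, 1, 1.42, 1.97, 0.01, 0, 0, 0, 1, 1.83, 2.06, 0.01, 0, 0, 0, 1, 2.26, 2.07, 0.01, 0, 0, 0, 1, 2.68, 1.99, 0.01, 0, 0, 0, 1, 3.08, 1.82, 0.01, 0, 0, 0, 1, 3.43, 1.57, 0.01, 0, 0, 0, 1, 3.72, 1.26, 0.02, 0, 0, 0, 1, 3.94, 0.89, 0.02, 0, 0, 0, 1, 4.08, 0.48, 0.02, 0, 0, 0, 1, 4.13, 0.06, 0.02, 0, 0, 0, 1, 4.09, -0.37, 0.02, 0, 0, 0, 1, 3.96, -0.78, 0.02, 0, 0, 0, 1, 3.75, -1.15, 0.02, 0, 0, 0, 1, 3.75, -1.15, 0.02, 0, 0, 0, 1]
```

>>> move_arm:
  motion: [0.03,0.21,0,0,0,0,1,0.07,0.43,0,0,0,0,1,0.19,0.84,0,0,0,0,1,0.4,1.21,0,0,0,0,1,0.68,1.53,0,0,0,0,1,1.03,1.79,0,0,0,0,1,1.42,1.97,0,0,0,0,1,1.83,2.06,0,0,0,0,1,1.83,2.06,0,0,0,0,1,1.83,2.06,0,0,0,0,1]

```text
time_s: 11.25
tcp_pos: [0.4946, 0.1008, 0.0944]
ee_rot: [[-0.777, -0.63, -0.002], [-0.63, 0.777, -0.004], [0.004, -0.002, -1.0]]
wrist_force: [1.4, -4.5, -9.1]
gripper_width: 0.264
```

Run:
```python
from h import *
s=st();p=s["tcp_pos"];d=p[:2]-A;print("r",np.hypot(*d),np.degrees(np.arctan2(d[1],d[0])))
im=imaging.capture("wrist");
a=imaging.capture("scene");b=cv2.resize(a[80:280,130:330],None,fx=3,fy=3,interpolation=cv2.INTER_CUBIC)
cv2.imwrite("pics/w10.png",im);cv2.imwrite("pics/s10.png",b)
```

```text
11.25 tcp [0.4946 0.1008 0.0944] F [ 1.4 -4.5 -9.1] w 0.264 J [ 30.1  18.4 -26.1   0.2 -45.6 -81.2]
[[-0.777 -0.63  -0.002]
 [-0.63   0.777 -0.004]
 [ 0.004 -0.002 -1.   ]]
r 0.08143854793642297 123.05851778914416
```

View pics/w10.png

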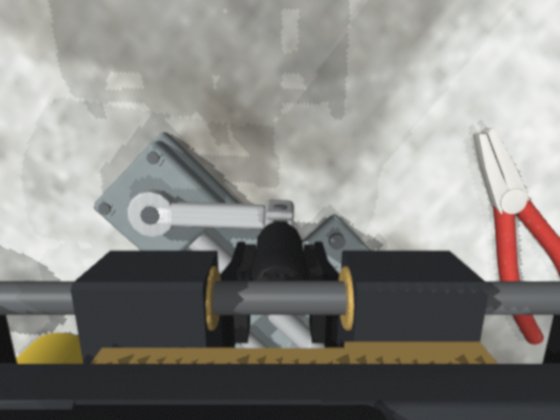

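View pics/s10.png

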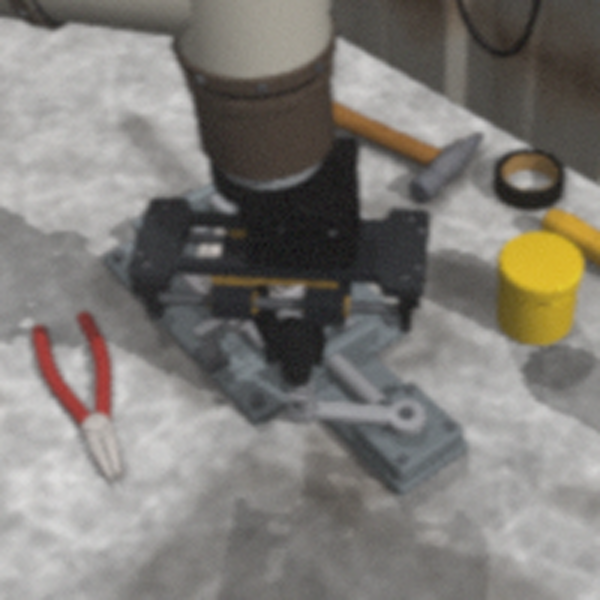

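Run:
```python
from h import *
wind([128]+[128+12*i for i in range(1,19)]+[128+12*18],.0815,[0]*20,.0925)
```

```text
[0.19, 0.01, 0.05, 0, 0, 0, 1, 0.61, -0.02, 0.05, 0, 0, 0, 1, 1.02, -0.15, 0.05, 0, 0, 0, 1, 1.39, -0.35, 0.05, 0, 0, 0, 1, 1.71, -0.63, 0.06, 0, 0, 0, 1, 1.97, -0.97, 0.06, 0, 0, 0, 1, 2.15, -1.36, 0.06, 0, 0, 0, 1, 2.25, -1.77, 0.06, 0, 0, 0, 1, 2.26, -2.2, 0.06, 0, 0, 0, 1, 2.17, -2.62, 0.06, 0, 0, 0, 1, 2.01, -3.01, 0.06, 0, 0, 0, 1, 1.76, -3.36, 0.06, 0, 0, 0, 1, 1.45, -3.65, 0.06, 0, 0, 0, 1, 1.09, -3.87, 0.06, 0, 0, 0, 1, 0.69, -4.01, 0.06, 0, 0, 0, 1, 0.26, -4.06, 0.06, 0, 0, 0, 1, -0.16, -4.02, 0.05, 0, 0, 0, 1, -0.57, -3.9, 0.05, 0, 0, 0, 1, -0.94, -3.69, 0.05, 0, 0, 0, 1, -0.94, -3.69, 0.05, 0, 0, 0, 1]
```

>>> move_arm:
  motion: [0.19,0.01,0.05,0,0,0,1,0.61,-0.02,0.05,0,0,0,1,1.02,-0.15,0.05,0,0,0,1,1.39,-0.35,0.05,0,0,0,1,1.71,-0.63,0.06,0,0,0,1,1.97,-0.97,0.06,0,0,0,1,2.15,-1.36,0.06,0,0,0,1,2.25,-1.77,0.06,0,0,0,1,2.26,-2.2,0.06,0,0,0,1,2.17,-2.62,0.06,0,0,0,1,2.01,-3.01,0.06,0,0,0,1,1.76,-3.36,0.06,0,0,0,1,1.45,-3.65,0.06,0,0,0,1,1.09,-3.87,0.06,0,0,0,1,0.69,-4.01,0.06,0,0,0,1,0.26,-4.06,0.06,0,0,0,1,-0.16,-4.02,0.05,0,0,0,1,-0.57,-3.9,0.05,0,0,0,1,-0.94,-3.69,0.05,0,0,0,1,-0.94,-3.69,0.05,0,0,0,1]

```text
time_s: 13.02
tcp_pos: [0.6194, 0.0133, 0.0943]
ee_rot: [[-0.775, -0.632, 0.003], [-0.632, 0.775, -0.003], [-0.0, -0.004, -1.0]]
wrist_force: [-1.5, 1.8, 2.1]
gripper_width: 0.266
```

Run:
```python
from h import *
s=st();p=s["tcp_pos"];d=p[:2]-A;f=np.degrees(np.arctan2(d[1],d[0]));print("r",np.hypot(*d),f)
a=imaging.capture("scene");b=cv2.resize(a[80:280,130:330],None,fx=3,fy=3,interpolation=cv2.INTER_CUBIC)
cv2.imwrite("pics/s11.png",b)
f%=360
wind([f+6]+[f+6+12*i for i in range(1,19)]+[f+6+12*18],.0815,[0]*20,.0925)
```

```text
13.02 tcp [0.6194 0.0133 0.0943] F [-1.5  1.8  2.1] w 0.266 J [ 16.3  27.9 -10.    0.3 -51.9 -67.2]
[[-0.775 -0.632  0.003]
 [-0.632  0.775 -0.003]
 [-0.    -0.004 -1.   ]]
r 0.08266081720731512 -13.438563994789057
[-0.16, 0.17, 0.04, 0, 0, 0, 1, -0.44, 0.5, 0.04, 0, 0, 0, 1, -0.64, 0.87, 0.04, 0, 0, 0, 1, -0.76, 1.28, 0.04, 0, 0, 0, 1, -0.8, 1.7, 0.04, 0, 0, 0, 1, -0.74, 2.12, 0.04, 0, 0, 0, 1, -0.6, 2.53, 0.03, 0, 0, 0, 1, -0.38, 2.89, 0.03, 0, 0, 0, 1, -0.09, 3.2, 0.03, 0, 0, 0, 1, 0.26, 3.44, 0.03, 0, 0, 0, 1, 0.65, 3.61, 0.03, 0, 0, 0, 1, 1.07, 3.68, 0.03, 0, 0, 0, 1, 1.5, 3.67, 0.03, 0, 0, 0, 1, 1.91, 3.58, 0.03, 0, 0, 0, 1, 2.3, 3.39, 0.03, 0, 0, 0, 1, 2.64, 3.13, 0.03, 0, 0, 0, 1, 2.91, 2.81, 0.03, 0, 0, 0, 1, 3.12, 2.44, 0.03, 0, 0, 0, 1, 3.24, 2.03, 0.03, 0, 0, 0, 1, 3.24, 2.03, 0.03, 0, 0, 0, 1]
```

View pics/s11.png

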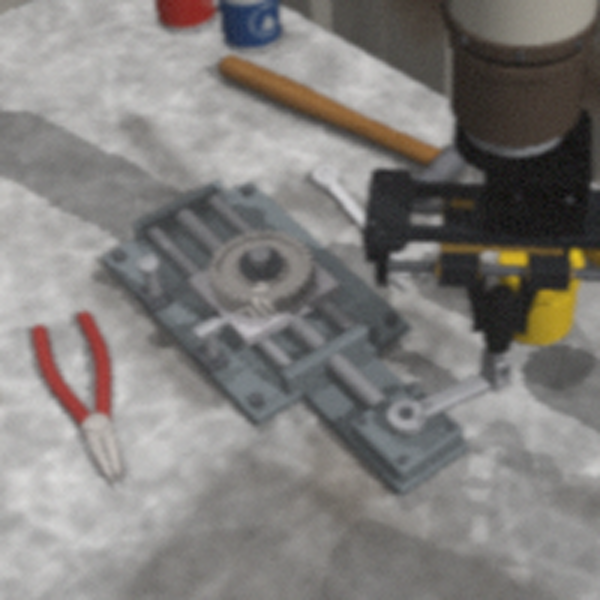

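>>> move_arm:
  motion: [-0.16,0.17,0.04,0,0,0,1,-0.44,0.5,0.04,0,0,0,1,-0.64,0.87,0.04,0,0,0,1,-0.76,1.28,0.04,0,0,0,1,-0.8,1.7,0.04,0,0,0,1,-0.74,2.12,0.04,0,0,0,1,-0.6,2.53,0.03,0,0,0,1,-0.38,2.89,0.03,0,0,0,1,-0.09,3.2,0.03,0,0,0,1,0.26,3.44,0.03,0,0,0,1,0.65,3.61,0.03,0,0,0,1,1.07,3.68,0.03,0,0,0,1,1.5,3.67,0.03,0,0,0,1,1.91,3.58,0.03,0,0,0,1,2.3,3.39,0.03,0,0,0,1,2.64,3.13,0.03,0,0,0,1,2.91,2.81,0.03,0,0,0,1,3.12,2.44,0.03,0,0,0,1,3.24,2.03,0.03,0,0,0,1,3.24,2.03,0.03,0,0,0,1]

```text
time_s: 14.73
tcp_pos: [0.4739, -0.0058, 0.0944]
ee_rot: [[-0.775, -0.631, 0.018], [-0.631, 0.775, 0.001], [-0.015, -0.01, -1.0]]
wrist_force: [7.7, 2.2, -3.2]
gripper_width: 0.268
```

Run:
```python
from h import *
s=st();p=s["tcp_pos"];d=p[:2]-A;f=np.degrees(np.arctan2(d[1],d[0]));print("r",np.hypot(*d),f)
for n in("scene","top"):
  a=imaging.capture(n);cv2.imwrite(f"pics/{n}12.png",a)
a=cv2.imread("pics/top12.png");cv2.imwrite('pics/t12c.png',cv2.resize(a[160:260,130:330],None,fx=4,fy=4,interpolation=cv2.INTER_CUBIC))
a=cv2.imread("pics/scene12.png");cv2.imwrite('pics/s12c.png',cv2.resize(a[80:280,130:330],None,fx=3,fy=3,interpolation=cv2.INTER_CUBIC))
```

```text
14.73 tcp [ 0.4739 -0.0058  0.0944] F [ 7.7  2.2 -3.2] w 0.268 J [ 19.2  15.3 -31.2   0.4 -42.6 -70.3]
[[-0.775 -0.631  0.018]
 [-0.631  0.775  0.001]
 [-0.015 -0.01  -1.   ]]
r 0.07554361885834925 -149.56103228220928
```

View pics/t12c.png

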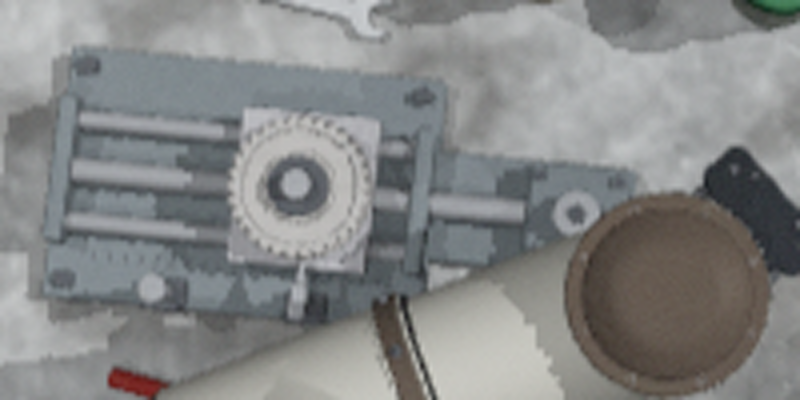

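View pics/s12c.png

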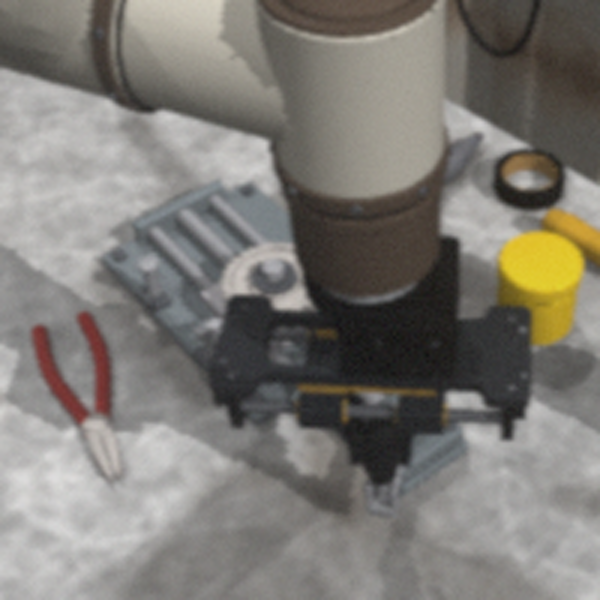

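Run:
```python
from h import *
f=lambda c:((c[0]+.5)/4-.5+130,(c[1]+.5)/4-.5+160)
yd=np.array([.115,.993]);yd/=np.linalg.norm(yd)
Y=lambda c,z:(unproj("top",f(c),z)[:2]-A)@yd
print("bolt0",Y((222,177),.07),"bolt1",Y((296,183),.07))
print("carr corners",Y((228,263),.036),Y((361,272),.036),Y((244,109),.036),Y((380,122),.036))
print("gear extremes",Y((228,190),.05),Y((374,190),.05))
print("post foot",Y((297,318),.012),"top",Y((301,270),.05),Y((300,280),.05), "nosetip",Y((303,265),.05))
```

```text
bolt0 0.21237438508009276 bolt1 0.16773078789881724
carr corners 0.2097381482116441 0.12770124281315842 0.21001589841515297 0.12520209793568174
gear extremes 0.21182326965916107 0.1230559193884206
post foot 0.16764816602769583 top 0.1624370095345212 0.16241954105332412 nosetip 0.16153739326090974
```

Run:
```python
from h import *
A2=A-.003*np.array([-.775,-.631])
wind([216,226,236,246,255,263,263,263],.080,[0]*8,.0935,A2)
```

```text
[0.06, -0.2, 0.02, 0, 0, 0, 1, 0.05, -0.55, 0.03, 0, 0, 0, 1, -0.02, -0.89, 0.03, 0, 0, 0, 1, -0.15, -1.21, 0.04, 0, 0, 0, 1, -0.32, -1.48, 0.04, 0, 0, 0, 1, -0.49, -1.69, 0.05, 0, 0, 0, 1, -0.49, -1.69, 0.05, 0, 0, 0, 1, -0.49, -1.69, 0.05, 0, 0, 0, 1]
```

>>> move_arm:
  motion: [0.06,-0.2,0.02,0,0,0,1,0.05,-0.55,0.03,0,0,0,1,-0.02,-0.89,0.03,0,0,0,1,-0.15,-1.21,0.04,0,0,0,1,-0.32,-1.48,0.04,0,0,0,1,-0.49,-1.69,0.05,0,0,0,1,-0.49,-1.69,0.05,0,0,0,1,-0.49,-1.69,0.05,0,0,0,1]

```text
time_s: 15.5
tcp_pos: [0.5347, -0.0436, 0.0944]
ee_rot: [[-0.775, -0.632, 0.025], [-0.632, 0.775, 0.003], [-0.022, -0.013, -1.0]]
wrist_force: [1.5, 4.4, 0.9]
gripper_width: 0.267
```

Run:
```python
from h import *
s=st();p=s["tcp_pos"];d=p[:2]-A;f=np.degrees(np.arctan2(d[1],d[0]));print("r",np.hypot(*d),f)
a=imaging.capture("top");cv2.imwrite('pics/t13c.png',cv2.resize(a[160:260,130:330],None,fx=4,fy=4,interpolation=cv2.INTER_CUBIC))
a=imaging.capture("scene");cv2.imwrite('pics/s13c.png',cv2.resize(a[80:280,130:330],None,fx=3,fy=3,interpolation=cv2.INTER_CUBIC))
```

```text
15.5 tcp [ 0.5347 -0.0436  0.0944] F [1.5 4.4 0.9] w 0.267 J [ 12.7  20.4 -22.9   0.2 -45.2 -63.7]
[[-0.775 -0.632  0.025]
 [-0.632  0.775  0.003]
 [-0.022 -0.013 -1.   ]]
r 0.07619874442293331 -93.26099479836964
```

View pics/t13c.png

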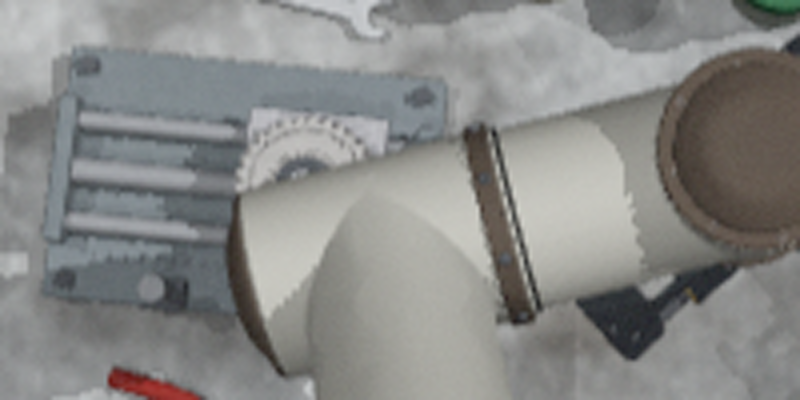

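View pics/s13c.png

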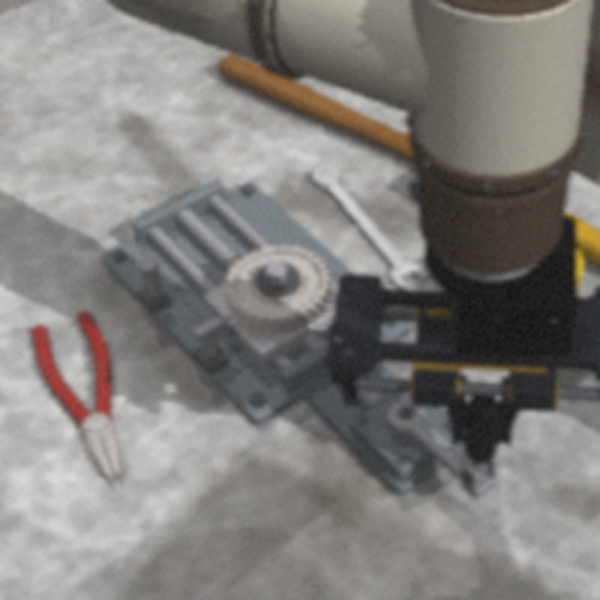

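Run:
```python
from h import *
plan((.515,.17,.25),yawy=128.7)
```

```text
plan [-3.085  4.39  -3.883] [-0.149  0.245  0.102]
```

>>> move_arm:
  motion: [0,0,0,0,0,0,-0.2,0,0,0,0,0,0,-0.2,0,0,0,0,0,0,-0.2,0,0,0,0,0,0,-0.2,0,0,-0.7,0,0,0,-0.2,0,0,-1.5,0,0,0,-0.2,0,0,-2.3,0,0,0,-0.2,0,0,-3.2,0,0,0,-0.2,-3.1,4.4,-3.9,-0.15,0.25,0.1,-0.2,-3.1,4.4,-3.9,-0.15,0.25,0.1,-0.2,-3.1,4.4,-3.9,-0.15,0.25,0.1,-0.2,-3.1,4.4,-3.9,-0.15,0.25,0.1,-0.2,-3.1,4.4,-3.9,-0.15,0.25,0.1,-0.2,-3.1,4.4,-3.9,-0.15,0.25,0.1,-0.2,-3.1,4.4,-3.9,-0.15,0.25,0.1,-0.2,-3.1,4.4,-3.9,-0.15,0.25,0.1,-0.2]

```text
time_s: 16.93
tcp_pos: [0.5147, 0.1706, 0.2502]
ee_rot: [[-0.78, -0.626, -0.002], [-0.626, 0.78, -0.001], [0.002, 0.0, -1.0]]
wrist_force: [-0.1, -0.8, -2.3]
gripper_width: 0.601
```

Run:
```python
from h import *
st();P=imaging.camera_params("wrist");im=imaging.capture("wrist");np.save("w14.npy",P["world_from_camera"])
cv2.imwrite("pics/w14.png",im);cv2.imwrite("pics/w14c.png",cv2.resize(im[:250],None,fx=1.4,fy=1.4,interpolation=cv2.INTER_CUBIC))
a=imaging.capture("scene");cv2.imwrite('pics/s14c.png',cv2.resize(a[80:280,130:330],None,fx=3,fy=3,interpolation=cv2.INTER_CUBIC))
```

```text
16.93 tcp [0.5147 0.1706 0.2502] F [-0.1 -0.8 -2.3] w 0.601 J [ 35.5  12.9  -8.6  -0.  -68.6 -86.7]
[[-0.78  -0.626 -0.002]
 [-0.626  0.78  -0.001]
 [ 0.002  0.    -1.   ]]
```

View pics/w14c.png

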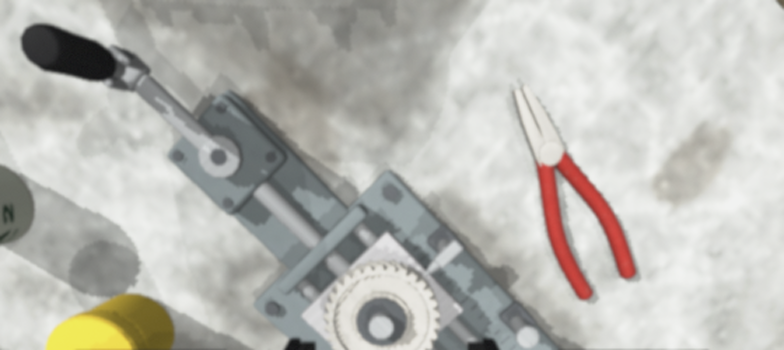

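View pics/s14c.png

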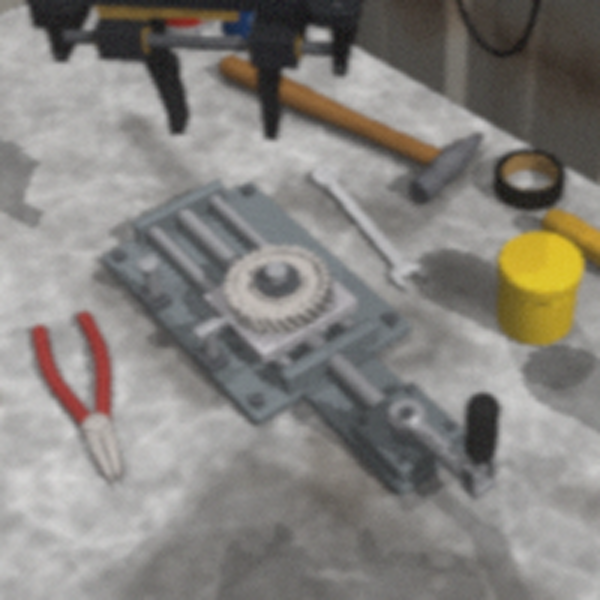

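Run:
```python
from h import *
im=cv2.imread("pics/w14.png");cv2.imwrite("pics/w14d.png",cv2.resize(im[110:250,180:400],None,fx=3.6,fy=3.6,interpolation=cv2.INTER_CUBIC))
a=imaging.capture("top");cv2.imwrite('pics/t14c.png',cv2.resize(a[160:260,130:330],None,fx=4,fy=4,interpolation=cv2.INTER_CUBIC))
```

```text
(no output)
```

View pics/w14d.png

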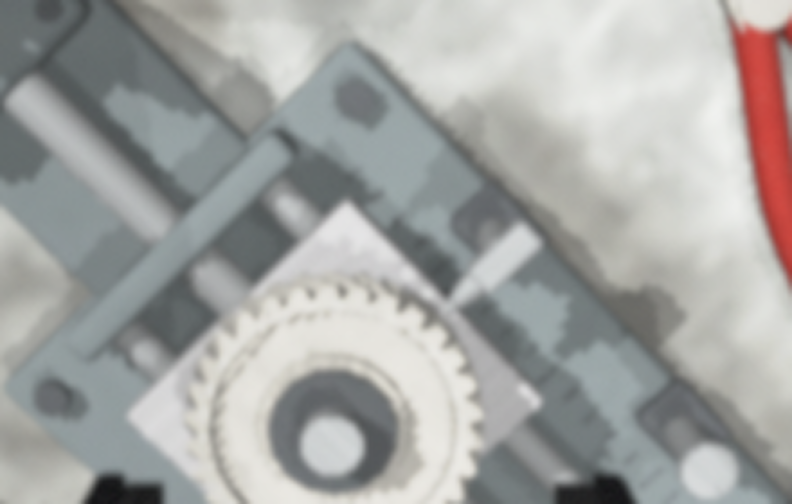

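View pics/t14c.png

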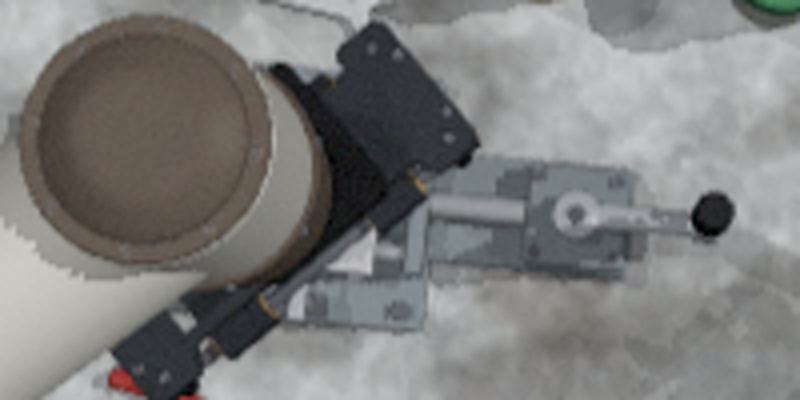

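Run:
```python
from h import *
P=imaging.camera_params("wrist");P["world_from_camera"]=np.load("w14.npy")
f=lambda c:((c[0]+.5)/3.6-.5+180,(c[1]+.5)/3.6-.5+110)
yd=np.array([.115,.993]);yd/=np.linalg.norm(yd);xd=np.array([yd[1],-yd[0]])
def Y(n,c,z):
    p=unproj("wrist",f(c),z,P)[:2]-A;print(n,z,np.round([p@xd*1e3,p@yd*1e3],1))
for z in(.034,.038):Y("c1",(347,203),z);Y("c2",(543,402),z)
for z in(.044,.048,.052):Y("tip",(452,305),z);Y("nose mid",(490,268),z);Y("back",(530,235),z)
Y("bolt",(331,445),.07);Y("gear ring",(334,420),.056)
Y("hub",((217/1.4-180)*3.6,(157/1.4-110)*3.6),.045)
```

```text
c1 0.034 [-45.5 124. ]
c2 0.034 [-45.  209.5]
c1 0.038 [-46.  123.5]
c2 0.038 [-45.5 208.2]
tip 0.044 [-47.4 165.6]
nose mid 0.044 [-62.8 165.3]
back 0.044 [-77.6 166.3]
tip 0.048 [-47.9 164.7]
nose mid 0.048 [-63.1 164.4]
back 0.048 [-77.7 165.4]
tip 0.052 [-48.4 163.8]
nose mid 0.052 [-63.4 163.5]
back 0.052 [-77.9 164.5]
bolt 0.07 [  1.2 165.1]
gear ring 0.056 [ -1.1 163.7]
hub 0.045 [0.2 0.8]
```

Run:
```python
from h import *
P=imaging.camera_params("wrist");P["world_from_camera"]=np.load("w14.npy")
g=lambda c:(c[0]/1.4-.14,c[1]/1.4-.14)
for n,c,z in [("hub",(218,157),.045),("pivot",(130,68),.057),("end",(42,45),.132)]:
    p=unproj("wrist",g(c),z,P);d=p[:2]-A;print(n,np.round(p,4),np.hypot(*d),np.degrees(np.arctan2(d[1],d[0])))
f=lambda c:((c[0]+.5)/4-.5+130,(c[1]+.5)/4-.5+160)
for n,c,z in [("hub",(576,213),.045),("top",(713,214),.134)]:
    p=unproj("top",f(c),z);d=p[:2]-A;print(n,np.round(p,4),np.hypot(*d),np.degrees(np.arctan2(d[1],d[0])))
```

```text
hub [0.5389 0.0341 0.045 ] 0.001593162272420723 95.03343074011082
pivot [ 0.5251 -0.0385  0.057 ] 0.07233108047359246 -101.06857879675086
end [ 0.5295 -0.0443  0.132 ] 0.07736726992754345 -97.08813655611799
hub [0.5387 0.0316 0.045 ] 0.0009607871537796548 -108.92028630262583
top [ 0.5278 -0.0466  0.134 ] 0.0798895293213917 -98.09267296707493
```

Run:
```python
from h import *
plan((.529,-.046,.19),yawy=172.5);plan((.529,-.046,.090),yawy=172.5)
```

```text
plan [ 3.082 -4.423  1.512] [ 8.000e-03 -1.600e-02 -8.778e+00]
plan [ 3.079 -4.423  4.012] [ 8.000e-03 -1.600e-02 -8.778e+00]
```

>>> move_arm:
  motion: [3.08,-4.42,1,0,0,-8.8,-0.4,3.08,-4.42,1,0,0,-8.8,-0.4,3.08,-4.42,1.2,0,0,-8.8,-0.4,3.08,-4.42,1.2,0,0,-8.8,-0.4,3.08,-4.42,1.4,0,0,-8.8,-0.4,3.08,-4.42,1.5,0,0,-8.8,-0.4,3.08,-4.42,1.5,0,0,-8.8,-0.4,3.08,-4.42,1.5,0,0,-8.8,-0.4,3.08,-4.42,1.5,0,0,-8.8,-0.4]

```text
time_s: 17.83
tcp_pos: [0.5288, -0.0472, 0.1905]
ee_rot: [[-0.133, -0.991, -0.001], [-0.991, 0.133, -0.001], [0.001, 0.001, -1.0]]
wrist_force: [-0.7, -0.8, -2.4]
gripper_width: 0.699
```

Run:
```python
from h import *
st();im=imaging.capture("wrist");cv2.imwrite("pics/w15.png",im)
plan((.529,-.046,.14),yawy=172.5);plan((.529,-.046,.090),yawy=172.5)
```

```text
17.83 tcp [ 0.5288 -0.0472  0.1905] F [-0.7 -0.8 -2.4] w 0.699 J [ 12.4  14.5 -15.5   0.  -60.1 -20.1]
[[-0.133 -0.991 -0.001]
 [-0.991  0.133 -0.001]
 [ 0.001  0.001 -1.   ]]
plan [-0.011  0.004  1.272] [ 0.004 -0.01  -0.01 ]
plan [-0.012  0.003  2.522] [ 0.004 -0.01  -0.01 ]
```

View pics/w15.png

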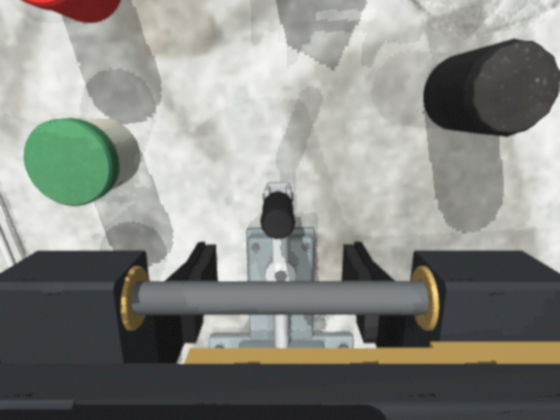

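>>> move_arm:
  motion: [0,0,0.6,0,0,0,-0.4,0,0,1.3,0,0,0,-0.4,0,0,2,0,0,0,-0.4,0,0,2.5,0,0,0,-0.4,0,0,2.5,0,0,0,0,0,0,2.5,0,0,0,1,0,0,2.5,0,0,0,1,0,0,2.5,0,0,0,1,0,0,2.5,0,0,0,1,0,0,2.5,0,0,0,1,0,0,2.5,0,0,0,1]

```text
time_s: 18.8
tcp_pos: [0.5298, -0.0464, 0.0919]
ee_rot: [[-0.131, -0.991, 0.002], [-0.991, 0.131, -0.001], [0.0, -0.002, -1.0]]
wrist_force: [-0.5, 0.4, -0.3]
gripper_width: 0.269
```

Run:
```python
from h import *
s=st();p=s["tcp_pos"];d=p[:2]-A;print("r",np.hypot(*d),np.degrees(np.arctan2(d[1],d[0])))
a=imaging.capture("scene");cv2.imwrite('pics/s16c.png',cv2.resize(a[80:280,130:330],None,fx=3,fy=3,interpolation=cv2.INTER_CUBIC))
```

```text
18.8 tcp [ 0.5298 -0.0464  0.0919] F [-0.5  0.4 -0.3] w 0.269 J [ 12.5  20.8 -22.7   0.1 -46.4 -20.1]
[[-0.131 -0.991  0.002]
 [-0.991  0.131 -0.001]
 [ 0.    -0.002 -1.   ]]
r 0.07943176052390614 -96.66778309442783
```

View pics/s16c.png

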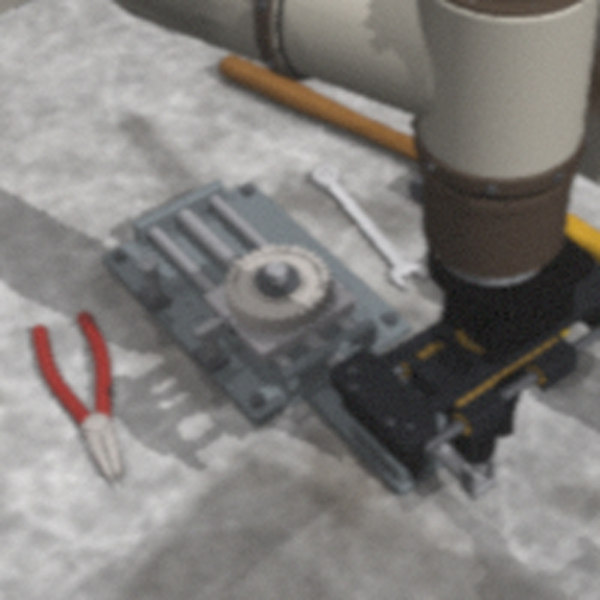

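>>> move_arm:
  motion: [-0.12,0,0.01,0,0,0,1,-0.235,0,0.02,0,0,0,1,-0.35,0,0.05,0,0,0,1,-0.46,0,0.08,0,0,0,1,-0.57,0,0.13,0,0,0,1,-0.675,0,0.18,0,0,0,1,-0.77,0,0.25,0,0,0,1,-0.87,0,0.32,0,0,0,1,-0.95,0,0.4,0,0,0,1,-1.035,0,0.48,0,0,0,1,-1.1,0,0.58,0,0,0,1,-1.17,0,0.675,0,0,0,1,-1.22,0,0.78,0,0,0,1,-1.27,0,0.89,0,0,0,1,-1.3,0,1,0,0,0,1,-1.33,0,1.115,0,0,0,1,-1.34,0,1.23,0,0,0,1,-1.35,0,1.35,0,0,0,1,-1.35,0,1.4,0,0,0,1,-1.35,0,1.4,0,0,0,1]

```text
time_s: 20.52
tcp_pos: [0.5365, 0.0076, 0.0347]
ee_rot: [[-0.131, -0.991, 0.0], [-0.991, 0.131, -0.0], [0.0, -0.0, -1.0]]
wrist_force: [-3.7, 5.2, 1.0]
gripper_width: 0.259
```

Run:
```python
from h import *
s=st();p=s["tcp_pos"];d=p[:2]-A;print("r",np.hypot(*d),np.degrees(np.arctan2(d[1],d[0])))
a=imaging.capture("scene");cv2.imwrite('pics/s17c.png',cv2.resize(a[80:280,130:330],None,fx=3,fy=3,interpolation=cv2.INTER_CUBIC))
cv2.imwrite("pics/w17.png",imaging.capture("wrist"))
```

```text
20.52 tcp [0.5365 0.0076 0.0347] F [-3.7  5.2  1. ] w 0.259 J [ 18.1  25.9 -25.1   0.  -39.  -25.7]
[[-0.131 -0.991  0.   ]
 [-0.991  0.131 -0.   ]
 [ 0.    -0.    -1.   ]]
r 0.025054314974457995 -95.67769635016064
```

View pics/s17c.png

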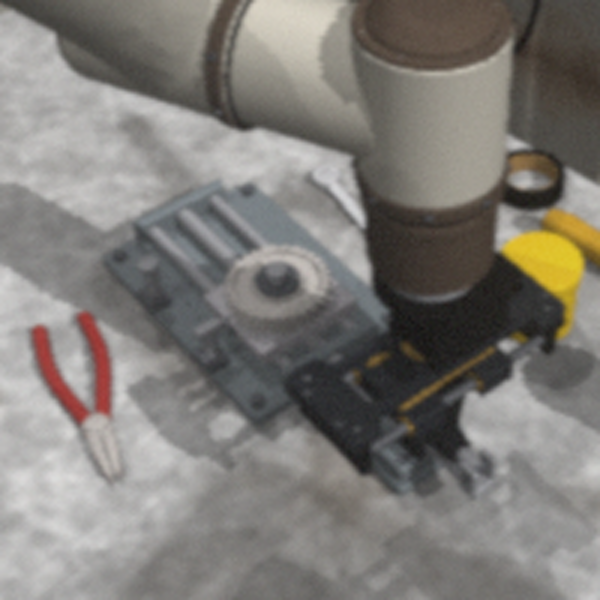

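View pics/w17.png

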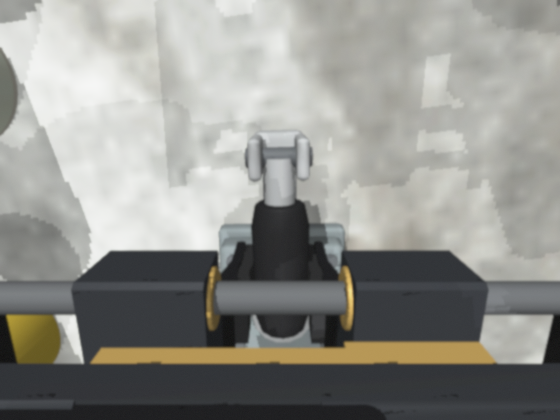

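>>> move_arm:
  motion: [0,0,0,0,0,0,0,0,0,0,0,0,0,0,0,0,0,0,0,0,0,0,0,0,0,0,0,0,0,0,0,0,0,0,0,0,0,-0.5,0,0,0,0,0,0,-1,0,0,0,0,0,0,-2,0,0,0,0,0,0,-3,0,0,0,0,0,0,-4,0,0,0,0,0,0,-5,0,0,0,0,0,0,-5,0,0,0,0]

```text
time_s: 21.62
tcp_pos: [0.5413, 0.0078, 0.2444]
ee_rot: [[-0.13, -0.991, 0.019], [-0.991, 0.13, 0.002], [-0.004, -0.019, -1.0]]
wrist_force: [0.5, -1.1, -1.8]
gripper_width: 0.499
```

Run:
```python
from h import *
s=st()
a=imaging.capture("scene");cv2.imwrite('pics/s18.png',a);cv2.imwrite('pics/s18c.png',cv2.resize(a[80:280,130:330],None,fx=3,fy=3,interpolation=cv2.INTER_CUBIC))
cv2.imwrite("pics/w18.png",imaging.capture("wrist"))
plan((.515,.17,.25),yawy=128.7)
```

```text
21.62 tcp [0.5413 0.0078 0.2444] F [ 0.5 -1.1 -1.8] w 0.499 J [ 18.1  12.4 -10.2   0.3 -66.3 -25.7]
[[-0.13  -0.991  0.019]
 [-0.991  0.13   0.002]
 [-0.004 -0.019 -1.   ]]
plan [-3.946  1.082 -0.328] [-0.043  0.048  8.745]
```

View pics/s18c.png

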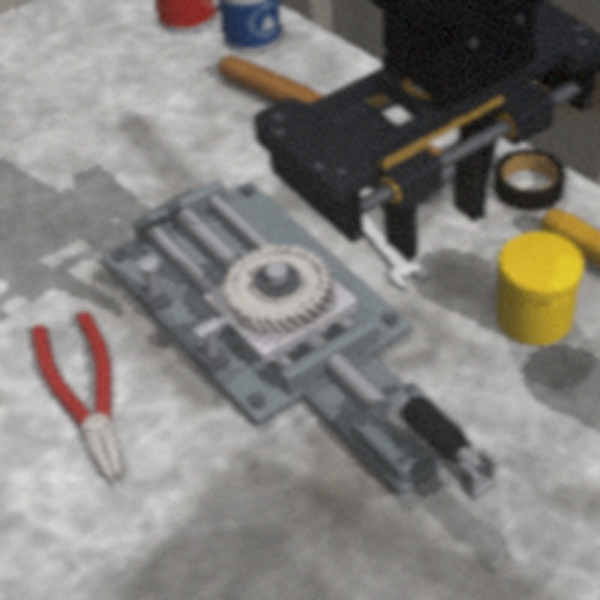

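View pics/w18.png

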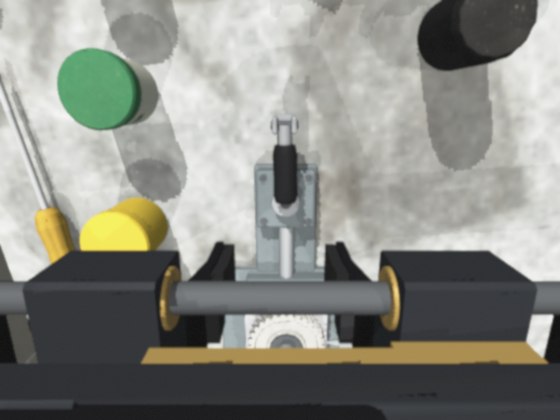

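Run:
```python
from h import *
im=cv2.imread("pics/s18.png")[200:250,250:305]
im=np.clip(cv2.resize(im,None,fx=12,fy=12,interpolation=cv2.INTER_CUBIC).astype(float)*1.5,0,255).astype(np.uint8)
u=np.array([np.cos(np.radians(-96.5)),np.sin(np.radians(-96.5))])
for th,col in((0,(0,255,0)),(8.6,(0,0,255))):
  t=np.radians(th)
  ps=[]
  for L in (18,75):
    p=[*(A+(.08-.001*L*np.cos(t))*u),.057+.001*L*np.sin(t)]
    q=(proj("scene",p)-[250,200]+.5)*12-.5;ps.append(q.astype(int).tolist())
  cv2.line(im,ps[0],ps[1],col,2)
cv2.imwrite("pics/fold.png",im)
```

```text
(no output)
```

View pics/fold.png

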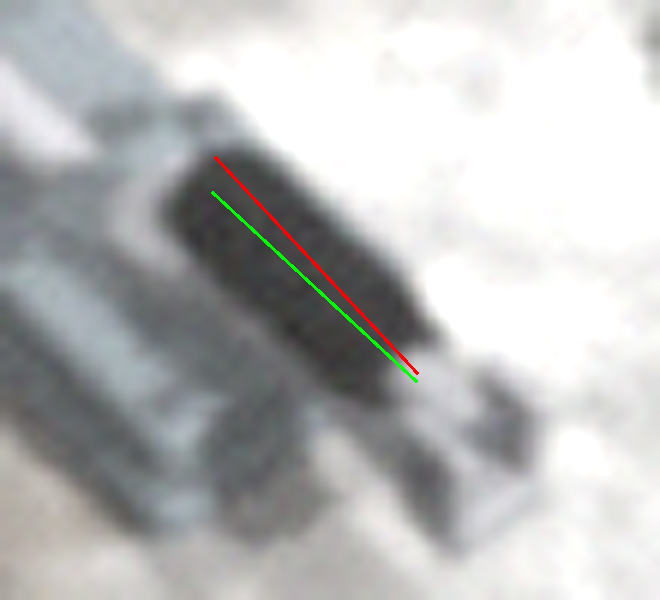

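>>> move_arm:
  motion: [-3.95,1.1,-0.35,0,0,8.7,0,-3.95,1.1,-0.35,0,0,8.7,0,-3.95,1.1,-0.35,0,0,8.7,0,-3.95,1.1,-0.35,0,0,8.7,0,-3.95,1.1,-0.35,0,0,8.7,0,-3.95,1.1,-0.35,0,0,8.7,0,-3.95,1.1,-0.35,0,0,8.7,0,-3.95,1.1,-0.35,0,0,8.7,0,-3.95,1.1,-0.35,0,0,8.7,0]

```text
time_s: 22.47
tcp_pos: [0.5136, 0.1699, 0.249]
ee_rot: [[-0.777, -0.629, 0.002], [-0.629, 0.777, 0.0], [-0.002, -0.001, -1.0]]
wrist_force: [0.1, -0.5, -1.9]
gripper_width: 0.498
```

Run:
```python
from h import *
st();P=imaging.camera_params("wrist");im=imaging.capture("wrist");np.save("w19.npy",P["world_from_camera"])
cv2.imwrite("pics/w19d.png",cv2.resize(im[30:250,100:400],None,fx=2.6,fy=2.6,interpolation=cv2.INTER_CUBIC))
cv2.imwrite('pics/s19.png',imaging.capture("scene"))
cv2.imwrite('pics/t19.png',imaging.capture("top"))
```

```text
22.47 tcp [0.5136 0.1699 0.249 ] F [ 0.1 -0.5 -1.9] w 0.498 J [ 35.5  12.7  -9.    0.1 -68.1 -86.5]
[[-0.777 -0.629  0.002]
 [-0.629  0.777  0.   ]
 [-0.002 -0.001 -1.   ]]
```

View pics/w19d.png

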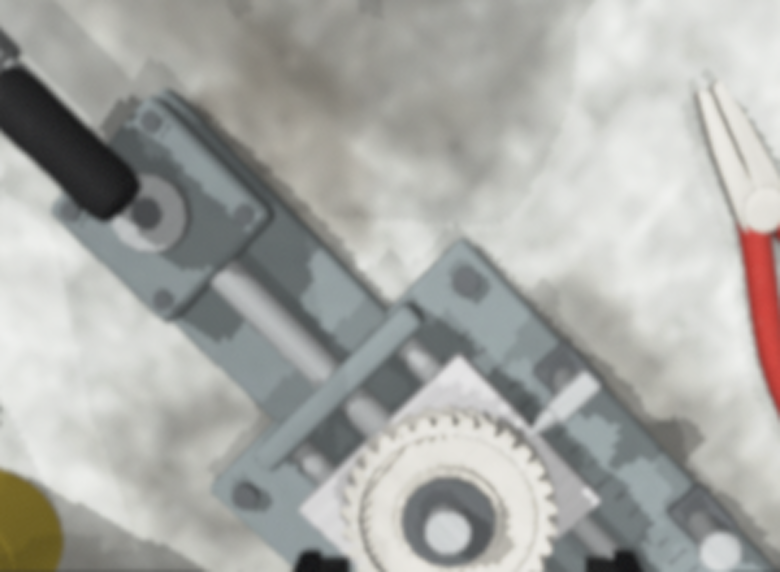

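View pics/s19.png

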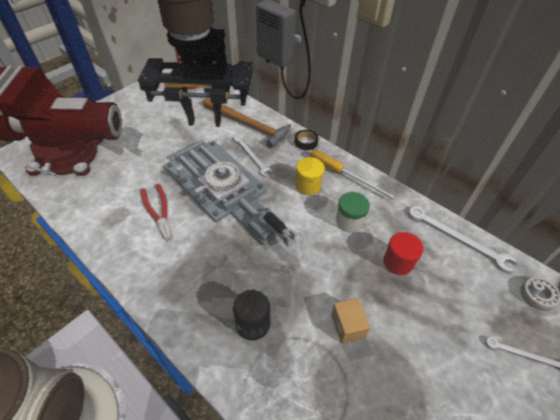

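View pics/t19.png

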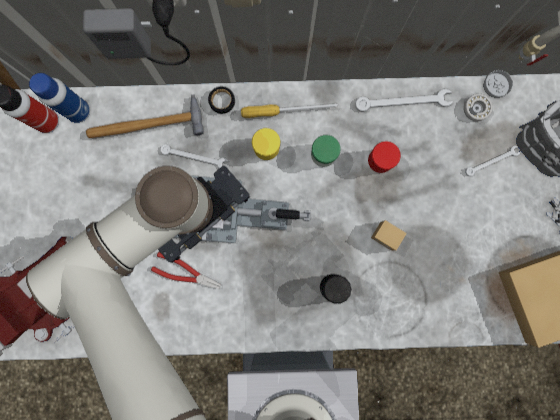

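```bash
python3 -c "
from h import *
print(r.finish_job())"
```

```text
the job is handed in; nothing more can be done
None
```

I've handed the job in after about 22.6 s of the 72 s allowed. No check failed; the verdict isn't reported.

- **Carton:** it was the thing in the crank's circle, about 87 mm from the axis. I set it upright near (0.48, −0.25), roughly 0.29 m from the axis.
- **Winding:** I swung the handle up to its stop and wound about 586° counter-clockwise. That drove the carriage about 49 mm towards the crank, to the pointed post.
- **Folding:** I let go of the upright handle to look, then took hold again and folded it down onto the arm.

Last checks:
- **Gear against pointer:** measured before folding, the pointer came out at 163.5–166.3 mm along the travel. The gear came out at 163.7–165.1 mm from its own features, about 164.8 mm from the crank angle, and 166–167 mm from the carriage corners. These disagree by about 2 mm, inside the 4 mm allowed. After folding, the nose still sat at the middle of the carriage's front edge.
- **Handle:** its line in the scene picture matches a folded handle to within the picture's resolution.
- **Loose things:** the carton, oil filter and grease pot stand upright and clear of the circle. The pliers and spanner appear where they lay, though I checked those only by eye.
- **Contact:** the arm touches nothing.

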